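# Press the eyelet home in a stencilled sign on a bench arbor press

## Task

Press the brass eyelet fully home in the turquoise sign: lay the sign flat on the press's round anvil with the eyelet centred under the ram and let go of it, pull the red ball lever all the way down to its stop and hold it there a moment, then ease it slowly back up to its rest without letting it fly. Then take the sign off and leave it lying flat, eyelet side up, inside the pink tray, with the lever at rest. Do not push away or tip the paint bottle, the tumbler or the glass jar.

Things in the scene. Friction and masses are not known exactly. Their poses are not given: they have to be found in the camera images.
- press: grey cast-iron arbor press, bolted down. Origin on the table under the ram axis, z up. Throat opens to its -x; column from x = +75 mm, 44 mm wide; lever on its -y side. Base x -105 to +130, y +-58, 22 mm high. Head x -40 to +130, y +-28 (spring drum to +54), z 155 to 240 mm; ram bar to 293 mm. The anvil is open to the front and sides; front left (-x, +y) is clear of the lever
- anvil (a point): point on the ram's axis on the top of the anvil, a flat steel disc of 110 mm diameter whose top is 48 mm above the table; axes those of press
- ram_face (a point): centre of the lower face of the ram's round nose (22 mm diameter, 14 mm high, above it the ram is 25 mm square); 31 mm above the anvil when the lever is up. The ram goes down 20 mm per rad of lever and at the lever's stop presses a finished eyelet (8 mm sign + 1.5 mm flange)
- press_lever (a joint): lever angle in rad: 0 = at rest, up (35 degrees above level, pointing to the press's -x), 1.10 = down at its stop (28 degrees below level). Turns about lever_pivot, axis along the press y. A return spring lifts it: about 3 N at the ball near rest, 14 N near the stop, 4 N more while the eyelet goes in. Let go low it flies up at several rad/s; let go within 0.1 rad of rest it only settles home
- lever_pivot (a point): point on the lever's axis, in the plane of the lever rod: 30 mm behind the ram's axis, 70 mm to the press's -y, 200 mm above the table
- lever_ball (a point): centre of the red ball (34 mm diameter) at the end of the lever, 200 mm from the pivot, on a steel rod of 14 mm diameter. Its arc lies in a plane parallel to the press's xz plane, from 315 mm high at rest to 106 mm at the stop
- sign: turquoise wooden sign blank with white dots, 150 (x) x 46 (y) x 8 (z) mm, 46 g. Origin at the centre of its underside; its eyelet is at x = +55 mm, y = 0; the tail (-x end) is the place to grip it across y when loading the press. Its weight is at about x = +12 mm
- eyelet_top (a point): centre of the top of the brass eyelet's flange (18 mm diameter, 1.5 mm thick); 13.5 mm above the sign's underside while it stands proud, 9.5 mm when home
- eyelet (a joint): how far the eyelet has been pressed in, m: 0 = stands 4 mm proud of the sign, 0.004 = home. Takes about 40 N
- tray: pink open tray, loose, outside 210 (x) x 130 (y) x 22 (z) mm, walls 4 mm, floor 4 mm thick; origin at the centre of its underside
- paint_bottle: bystander: pale blue-green closed paint bottle, 54 mm diameter, 150 mm high; origin at the centre of its base. Stands close beside the eyelet end of the sign
- tumbler: bystander: small glass with a flat black lid, 82 mm diameter over the lid, 73 mm high; origin at the centre of its base. Stands close beside the other edge of the eyelet end of the sign
- jar: bystander: clip-top glass jar, 82 mm diameter, 128 mm high; origin at the centre of its base. Stands at the left (+y) of the press
There are look-alikes about, which are no part of the job. Of the things shaped like the sign, the turquoise one is meant.

How it is judged:
On the way, in this order (a step that is already met when the one before it is completed fails the run):
1. the sign lies flat on the anvil, eyelet under the ram within 5 mm each way, let go (x of eyelet_top in the frame of anvil between -0.005 and 0.005 m and y of eyelet_top in the frame of anvil between -0.005 and 0.005 m and angle between sign's own z axis and vertical below 0.06 rad and height (world z) of sign between 0.0455 and 0.0505 m and contact force between the fingers and sign below 0.3 N), for 0.2 s.
2. the lever is down at its stop and the eyelet pressed home under the ram (x of eyelet_top in the frame of anvil between -0.005 and 0.005 m and y of eyelet_top in the frame of anvil between -0.005 and 0.005 m and value of joint press_lever above 1.04 rad and value of joint eyelet above 0.003 m), for 0.3 s.
3. the lever is back up at rest, with the sign still on the anvil (x of eyelet_top in the frame of anvil between -0.005 and 0.005 m and y of eyelet_top in the frame of anvil between -0.005 and 0.005 m and value of joint press_lever below 0.06 rad), for 0.2 s.
At the end, for the whole second after the job is handed in: Sign still and flat on the tray floor, eyelet up, its centre within 32 mm (along) and 42 mm (across) of the tray's; tray on the table; eyelet in at least 3 mm; lever within 0.06 rad of rest; bottle, tumbler and jar upright within 30 mm of their places; nothing touched (value of joint press_lever below 0.06 rad and value of joint eyelet above 0.003 m and angle between sign's own z axis and vertical below 0.06 rad and x of sign in the frame of tray between -0.032 and 0.032 m and y of sign in the frame of tray between -0.042 and 0.042 m and z of sign in the frame of tray between 0.001 and 0.009 m and linear speed of sign below 0.02 m/s and height (world z) of tray below 0.004 m and distance of each of paint_bottle, tumbler, jar from where it was at the start of the episode below 0.03 m and angle between each of paint_bottle, tumbler, jar's own z axis and vertical below 0.2 rad).
It fails at once if the lever flies back (faster than 1.5 rad/s upward) (velocity of joint press_lever below -1.5 rad/s).
It fails at once if a bystander is pushed more than 30 mm or tipped (distance of any of paint_bottle, tumbler, jar from where it was at the start of the episode above 0.03 m or angle between any of paint_bottle, tumbler, jar's own z axis and vertical above 0.3 rad).
It also fails if it takes over 72 s, if anything falls off the work surface, if the arm or the gripper's body presses on something with over 40 N, if the wrist force passes 120 N, or if a joint passes its speed limit or range.

## Robot

A 7-joint arm with a two-finger parallel gripper is mounted at the origin on the work surface. World frame = base frame: x ahead of the robot, y to its left, z up, the work surface at z = 0. Lengths are in m, angles in rad, forces in N, time in s.
With the tool pointing down it reaches from about 0.35 to 0.9 m from the base axis. Payload 8.1 kg.
Tool frame: the origin (TCP) lies midway between the tips of the shut fingers; the grasp point (between the pads) lies 19 mm behind it (arm.hold_point_z is the distance from the TCP to the grasp point, in m); z points along the fingers, y is the direction in which the jaws open and shut (so a half turn about z gives the same grasp; the last joint's range is limited). The gripper opens to 92 mm and grips with 3 to 60 N. Pads are 19 mm wide; open, the fingers measure 130 mm over their backs; the gripper's body (75 mm by 190 mm) begins 47 mm behind the grasp point.
Start: joints at [1.182, 0.434, 0.025, 1.573, -0.012, 1.134, -0.075], TCP at [0.176, -0.6, 0.227] pointing down, gripper open.
Joint ranges: [-2.62, 2.62], [-0.44, 2.09], [-1.27, 1.32], [0.08, 2.57], [-1.32, 4.46], [0.12, 2], [-2.74, 2.74]. Speed limits (rad/s): [2.22, 2.22, 3.01, 3.01, 3.14, 3.14, 3.14].

## Interface

Orientations are given as a rotation vector (axis times angle).
In Python, from cell import arm gives the robot as it stands.
- The arm moves only by the shell command python3 -m pendant 'ROWS' [FORCE]. ROWS is JSON, a list of rows, each a list of 3 entries, a list of its own where there are three numbers: the shift along the tool's x, y, z in m, then the turn, a rotation vector about the tool's x, y, z in degrees, then the finger opening in m, from 0 to 0.0918. A call has 1 to 10 rows; each row shifts and turns the commanded pose from where the row before left it, along the tool's axes as they then stand; what a row does not reach is not made up. A row lasts 1/8 s, in which the tool goes at most 62.5 mm and 10.7 degrees, less where a joint would pass 70% of its speed; a pose out of reach is approached as far as the arm can. A call with a gripper value outside its range is refused whole. The fingers move at their own pace and stop on an object; FORCE is the grip in N (left out, the last holds). Time passes only in rows, so rows that do not move let the fingers close. It gives the time, the measured TCP pose, the force and the opening at its end, in the units of the state.
- arm.observe(): the state, without advancing time (a new reading comes with each control period).
- arm.get_image(name): name is "scene" or "side" or "wrist"; returns (picture, depth): 480x640x3 uint8, red, green, blue; 480x640 float32, m along the optical axis (not along the pixel's ray), 0 where there is no reading.
- arm.camera_params(name): a dict with "fovy" (degrees; the focal length in pixels is half the picture's height over the tangent of half this angle, whatever the lens; pixels are square), "cx", "cy" (the principal point, pixels), "k1" (the pictures are not rectified: a ray, as slopes to the right and down, at radius r is drawn at 1 + k1 r^2 times it, then the intrinsics apply), "rvec" (rotation vector, rad) and "tvec" (3), from world to camera coordinates, as OpenCV has them; the wrist camera has in their place "mount" (4x4, takes a point from camera to tool coordinates, whose origin is the TCP and whose axes are the flange's). Camera axes: x right, y down, z forward; pixel columns grow to the right and rows downward; lengths in m; the calibration is good to about 2 mm. A picture is of the moment at which its call begins: read the wrist's pose just before it. camera_params takes no time and is no camera call.
- arm.sign_off(): hands the job in, once; it reports no verdict.
Trained networks look in the newest picture that a camera, given by its name, has taken for a name from the list of things; names that differ only in an ending like _2 or _b are one class to them, and where a whole thing is asked for, a point or a joint stands for the part that bears it (a point fixed in the world has none). Each returns a list of dicts, best first, with "conf" (0 to 1); they miss things now and then, are a little off and sometimes report something else, mostly with a low value. They report only what shows in the picture. A call takes as long as a camera call. They do not tell look-alikes from the thing itself.
- arm.look_for(camera, label): "rect" ([centre column, centre row, width, height] in pixels, round what is visible of it).
- arm.masks_of(camera, label): "pixels" (480x640 bool, what is visible of it) and "rect" ([centre column, centre row, width, height] in pixels, round what is visible of it).
The state is a dict: "clock": time; "joints": joint angles; "dq": joint speeds; "joint_efforts": joint torques, N m; "position": TCP position; "ee_rot": TCP orientation; "force": force on the tool from outside, world axes, zero at the start; "ft_torque": the same for the moment, N m; "width": opening from 0.0 (shut) to 1.0 (fully open).
Only numpy, scipy, OpenCV 4.12 (cv2) and the standard library are available. Lean on these libraries where they do the work, as an engineer would, in place of code of your own. Each camera call takes 0.05 s, during which the arm holds its last target.

## Working session

There is one attempt and no reset: what is moved stays moved. The work goes in short steps, Python scripts to look and compute and a shell command to move; the robot and the scene stay as the last step left them, time stands still between calls to the robot, and variables do not carry over. Pictures are saved under pics/ and viewed, and the job is handed in when it is done.

```bash
mkdir -p pics; ls; python3 - <<'E'
from cell import arm
import cv2,numpy as np
print(arm.observe())
for n in ("scene","side","wrist"):
    im,d=arm.get_image(n); cv2.imwrite(f"pics/{n}0.png",im[:,:,::-1]); np.save(f"pics/{n}0d.npy",d)
    print(n,arm.camera_params(n))
E
```

```text
pics
{'clock': 0.0, 'joints': array([ 1.18239799,  0.4352435 ,  0.0249877 ,  1.57407989, -0.01158889,
        1.13402007, -0.0751499 ]), 'dq': array([-0.00092637, -0.00123272,  0.00110423,  0.00050977,  0.00077144,
       -0.00069056,  0.00060903]), 'joint_efforts': array([-7.44410409e-04, -6.67840433e+01,  9.85070877e-01, -3.14448202e+01,
       -6.03642873e-02,  4.29765740e-02,  1.63217715e-04]), 'position': array([ 0.17599107, -0.59917677,  0.22593907]), 'ee_rot': array([-3.10805732e+00, -4.46983516e-01,  6.09012285e-04]), 'force': array([-0.25351857, -0.25268572,  0.03690757]), 'ft_torque': array([ 0.03544675, -0.02730564,  0.00575937]), 'width': 0.9999323987260965}
scene {'fovy': 47.60842323406896, 'cx': 310.12457418837295, 'cy': 236.88497610473237, 'k1': -0.1131835045734755, 'rvec': array([ 2.27826905,  0.6147166 , -0.24799721]), 'tvec': array([-0.41749946,  0.00601562,  1.62180494])}
side {'fovy': 48.91079180969563, 'cx': 320.3136604400154, 'cy': 235.84761679923164, 'k1': 0.030577380927801087, 'rvec': array([ 2.37458258,  0.55982953, -0.18995561]), 'tvec': array([-0.4281059 ,  0.01860726,  1.39467801])}
wrist {'fovy': 64.91432230704564, 'cx': 311.7597019788514, 'cy': 237.3554423766488, 'k1': -0.06967401036553622, 'mount': array([[-1.05045673e-04, -9.50919625e-01, -3.09437968e-01,
         8.38753311e-02],
       [ 9.99999973e-01, -3.54886189e-05, -2.30414020e-04,
        -9.08197088e-04],
       [ 2.08123688e-04, -3.09437984e-01,  9.50919603e-01,
        -1.57754791e-01],
       [ 0.00000000e+00,  0.00000000e+00,  0.00000000e+00,
         1.00000000e+00]])}
```

View pics/scene0.png

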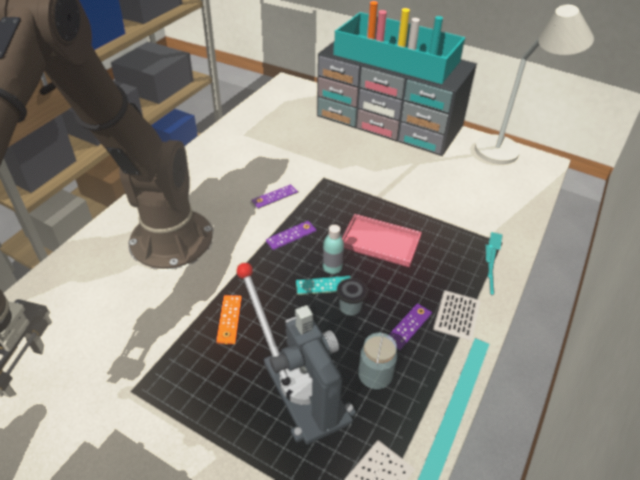

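View pics/side0.png

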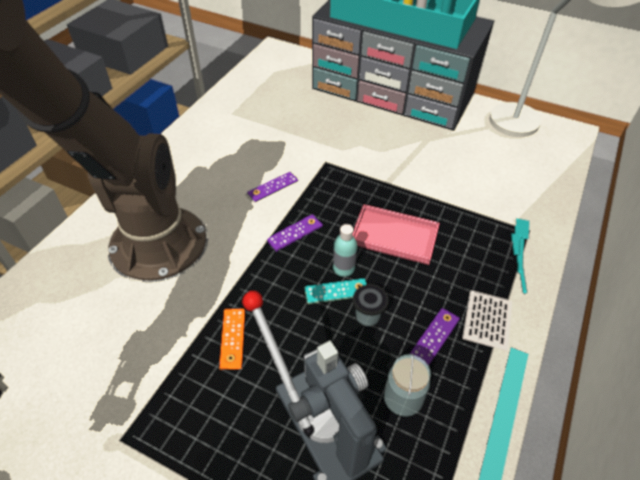

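View pics/wrist0.png

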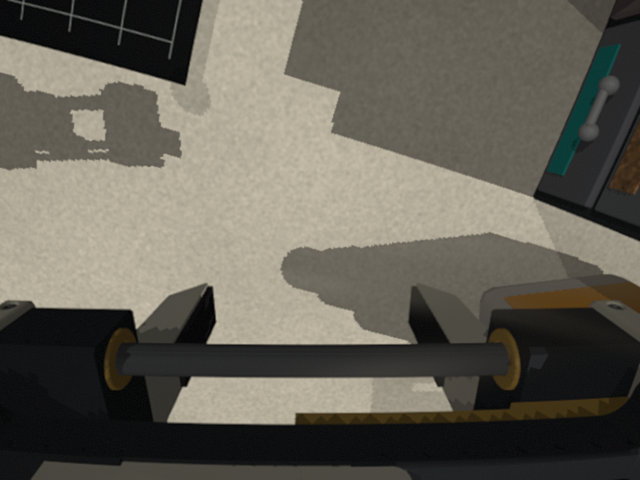

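Scene view: the turquoise sign is at about (322,286) between the bottle (333,250) and the tumbler (350,296). The press is at (310,370), its red ball at (245,270), the tray at (382,240) and the jar at (378,360). Look-alikes: purple (275,196), (291,236) and (411,324), orange (229,319), and plain turquoise strips at (493,260) and (455,410).

```bash
cat > h.py <<'E'
from cell import arm
import cv2,numpy as np
from scipy.spatial.transform import Rotation as R
def K(p):
    f=240/np.tan(np.radians(p["fovy"])/2); return f,p["cx"],p["cy"],p["k1"]
def und(p,uv):
    f,cx,cy,k=K(p); uv=np.atleast_2d(np.asarray(uv,float)); m=(uv-[cx,cy])/f
    rd=np.hypot(m[:,0],m[:,1]); r=rd.copy()
    for _ in range(30): r=rd/(1+k*r*r)
    return m*(r/np.maximum(rd,1e-9))[:,None]
def pose(name,st=None):
    p=arm.camera_params(name)
    if name=="wrist":
        st=st or arm.observe(); T=np.eye(4);T[:3,:3]=R.from_rotvec(st["ee_rot"]).as_matrix();T[:3,3]=st["position"]
        M=T@p["mount"]; return p,M[:3,:3],M[:3,3]
    Rw=R.from_rotvec(p["rvec"]).as_matrix(); return p,Rw.T,-Rw.T@p["tvec"]
def at_z(name,uv,z,st=None):
    p,Rc,c=pose(name,st); m=und(p,uv); d=np.c_[m,np.ones(len(m))]@Rc.T
    return c+d*((z-c[2])/d[:,2])[:,None]
def by_depth(name,uv,dep,st=None):
    p,Rc,c=pose(name,st); m=und(p,uv); return c+(np.c_[m,np.ones(len(m))]*np.asarray(dep)[:,None])@Rc.T
def proj(name,P,st=None):
    p,Rc,c=pose(name,st); q=(np.atleast_2d(P)-c)@Rc; s=q[:,:2]/q[:,2:]; r2=(s**2).sum(1)
    f,cx,cy,k=K(p); return s*(1+k*r2)[:,None]*f+[cx,cy]
def cloud(name,mask,d,st=None):
    v,u=np.nonzero(mask&(d>0)); return by_depth(name,np.c_[u,v],d[v,u],st)
E
python3 - <<'E'
from h import *
for n in ("scene","side"):
    im,d=arm.get_image(n)
    for l in ("press","sign","tray","paint_bottle","tumbler","jar","lever_ball"):
        for r in arm.masks_of(n,l)[:6]:
            P=cloud(n,r["pixels"],d)
            if len(P): print(n,l,round(r["conf"],2),np.round(r["rect"]),len(P),np.round(np.percentile(P,[2,50,98],axis=0),3).tolist())
            m=r["pixels"]
            np.save(f"pics/m_{n}_{l}_{int(r['rect'][0])}.npy",m)
    np.save(f"pics/{n}0d.npy",d)
E
```

```text
scene press 0.59 [299. 354. 116. 180.] 7606 [[0.457, -0.337, 0.013], [0.626, -0.278, 0.198], [0.72, -0.212, 0.321]]
scene press 0.31 [381. 240.  80.  53.] 2553 [[0.444, 0.233, 0.001], [0.549, 0.31, 0.008], [0.651, 0.378, 0.026]]
scene sign 0.95 [278. 195.  46.  23.] 541 [[0.115, 0.252, 0.001], [0.166, 0.316, 0.01], [0.212, 0.39, 0.016]]
scene sign 0.9 [230. 320.  24.  54.] 876 [[0.284, -0.224, 0.003], [0.332, -0.16, 0.009], [0.377, -0.091, 0.015]]
scene sign 0.89 [322. 284.  50.  20.] 591 [[0.424, 0.017, 0.004], [0.473, 0.058, 0.01], [0.518, 0.108, 0.016]]
scene sign 0.8 [410. 327.  38.  44.] 826 [[0.715, -0.01, 0.003], [0.743, 0.058, 0.009], [0.771, 0.128, 0.015]]
scene sign 0.78 [292. 234.  52.  26.] 619 [[0.262, 0.126, 0.002], [0.307, 0.193, 0.01], [0.351, 0.26, 0.016]]
scene tray 0.59 [381. 240.  78.  48.] 2487 [[0.445, 0.234, 0.001], [0.549, 0.311, 0.008], [0.649, 0.378, 0.026]]
scene paint_bottle 0.69 [336. 250.  18.  46.] 741 [[0.454, 0.118, 0.008], [0.48, 0.129, 0.085], [0.498, 0.155, 0.154]]
scene tumbler 0.82 [352. 295.  32.  37.] 888 [[0.545, 0.004, 0.003], [0.584, 0.031, 
[... 936 characters left out ...]
-0.088, 0.014]]
side sign 0.7 [337. 289.  62.  23.] 896 [[0.423, 0.016, 0.003], [0.477, 0.062, 0.01], [0.534, 0.122, 0.015]]
side tray 0.63 [396. 234.  86.  58.] 3230 [[0.446, 0.235, 0.001], [0.551, 0.311, 0.007], [0.65, 0.378, 0.025]]
side paint_bottle 0.98 [346. 251.  22.  53.] 924 [[0.45, 0.118, 0.008], [0.479, 0.129, 0.091], [0.498, 0.156, 0.153]]
side tumbler 0.71 [372. 305.  36.  40.] 1090 [[0.547, 0.004, 0.009], [0.584, 0.032, 0.073], [0.618, 0.078, 0.078]]
side jar 0.76 [406. 385.  47.  60.] 2150 [[0.692, -0.153, 0.006], [0.73, -0.134, 0.114], [0.765, -0.08, 0.128]]
side lever_ball 0.89 [278. 363.  73. 147.] 1701 [[0.438, -0.326, 0.05], [0.534, -0.271, 0.245], [0.615, -0.203, 0.332]]
```

```bash
python3 - <<'E'
import cv2,numpy as np
a=cv2.imread("pics/scene0.png")[190:460,190:460];b=cv2.imread("pics/side0.png")[190:480,200:460]
cv2.imwrite("pics/crop_a.png",cv2.resize(a,None,fx=2.2,fy=2.2,interpolation=cv2.INTER_CUBIC));cv2.imwrite("pics/crop_b.png",cv2.resize(b,None,fx=2,fy=2,interpolation=cv2.INTER_CUBIC))
E
```

```text
(no output)
```

View pics/crop_a.png

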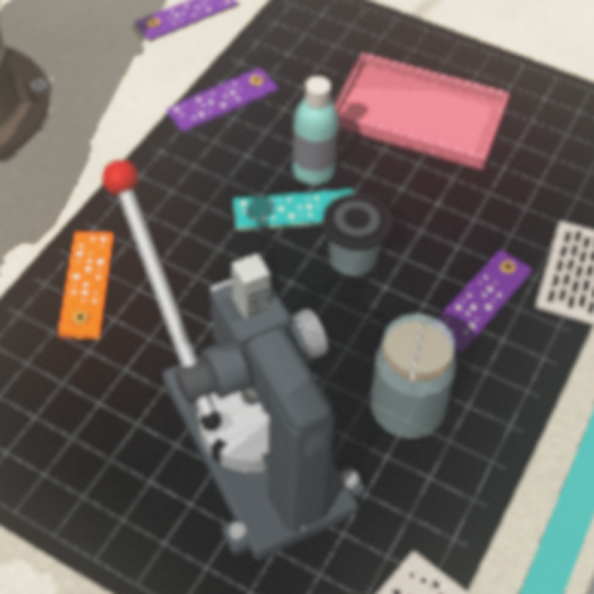

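View pics/crop_b.png

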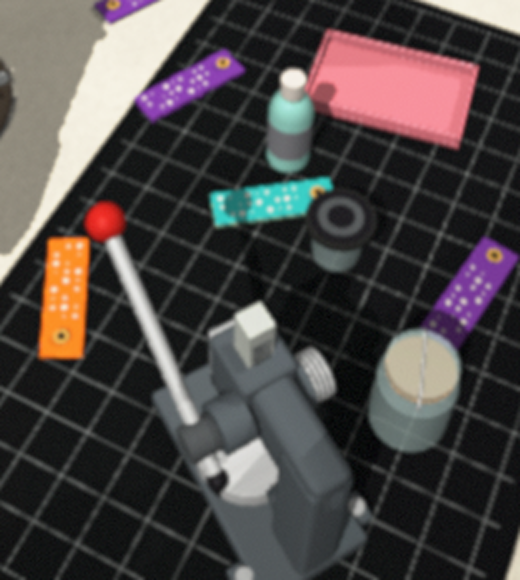

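```bash
python3 - <<'E'
from h import *
for n in ("scene","side"):
    im=cv2.imread(f"pics/{n}0.png"); d=np.load(f"pics/{n}0d.npy"); hsv=cv2.cvtColor(im,cv2.COLOR_BGR2HSV)
    red=((hsv[...,0]<6)|(hsv[...,0]>174))&(hsv[...,1]>170)
    red[:, 300:]=False
    v,u=np.nonzero(red); c=np.array([[u.mean(),v.mean()]]); print(n,"ball px",c,len(u),at_z(n,c,0.315).round(4), [u.min(),u.max(),v.min(),v.max()])
    full=np.ones(d.shape,bool); P=cloud(n,full,d)
    reg=(P[:,0]>.4)&(P[:,0]<.85)&(P[:,1]<-.12)&(P[:,1]>-.5)
    Q=P[reg]
    for lo,hi in((.285,.305),(.232,.248),(.018,.028),(.043,.053)):
        q=Q[(Q[:,2]>lo)&(Q[:,2]<hi)]
        r=cv2.minAreaRect((q[:,:2]*1000).astype(np.float32)); print(lo,len(q),r, np.median(q,0).round(4))
    # sign
    hh=hsv[...,0]
    tq=(hh>80)&(hh<98)&(hsv[...,1]>110); P=cloud(n,tq,d); s=(P[:,2]<.02)&(P[:,0]<.56)&(P[:,0]>.38)&(P[:,1]>-.02)&(P[:,1]<.16)
    q=P[s]; print("sign",len(q),cv2.minAreaRect((q[:,:2]*1000).astype(np.float32)),np.percentile(q[:,2],[5,50,95]))
    pk=((hh>165)|(hh<6))&(hsv[...,1]>70); P=cloud(n,pk,d); s=(P[:,2]<.04)&(P[:,0]<.7)&(P[:,0]>.4)&(P[:,1]>.2)&(P[:,1]<.42)
    q=P[s]; print("tray",len(q),cv2.minAreaRect((q[:,:2]*1000).astype(np.float32)),np.percentile(q[:,2],[5,50,95]))
E
```

```text
scene ball px [[243.48333333 269.575     ]] 120 [[ 0.4444 -0.2125  0.315 ]] [np.int64(238), np.int64(249), np.int64(264), np.int64(275)]
0.285 294 ((536.6456909179688, -229.61190795898438), (34.13069152832031, 158.26974487304688), 89.6794662475586) [ 0.5907 -0.2337  0.294 ]
0.232 1261 ((621.0814819335938, -273.864990234375), (105.75665283203125, 166.67144775390625), 56.44002914428711) [ 0.629  -0.2604  0.2363]
0.018 1369 ((646.4204711914062, -252.2566375732422), (299.90679931640625, 196.61402893066406), 15.406831741333008) [ 0.6526 -0.2888  0.0229]
0.043 802 ((652.8733520507812, -194.59814453125), (211.11827087402344, 173.44439697265625), 72.03643035888672) [ 0.6035 -0.252   0.0489]
sign 506 ((481.1376647949219, 73.98182678222656), (149.46246337890625, 60.57959747314453), 36.843780517578125) [0.00325533 0.00992208 0.01460142]
tray 2806 ((542.4457397460938, 312.4238586425781), (225.63226318359375, 178.62242126464844), 8.008766174316406) [0.00143233 0.00720093 0.02395528]
side ball px [[251.78703704 299.9537037 ]] 324 [[ 0.4466 -0.2127  0.315 ]] [np.int64(242), np.int64(262), np.int64(
[... 159 characters left out ...]
0.232 1893 ((623.4471435546875, -273.59368896484375), (104.81616973876953, 167.14785766601562), 57.40666580200195) [ 0.6322 -0.2611  0.2357]
0.018 1825 ((637.7451171875, -242.75665283203125), (295.4978332519531, 199.40780639648438), 10.085275650024414) [ 0.6392 -0.2839  0.0223]
0.043 734 ((648.823486328125, -194.76258850097656), (204.98928833007812, 182.42002868652344), 72.34078979492188) [ 0.6161 -0.256   0.0485]
sign 847 ((497.5065612792969, 56.50883483886719), (157.43359375, 105.40925598144531), 36.53616714477539) [0.00136914 0.00915618 0.01283598]
tray 3671 ((544.35546875, 315.73760986328125), (225.96893310546875, 170.10255432128906), 7.141745567321777) [0.00127145 0.00638524 0.02323554]
```

```bash
cat > fit.py <<'E'
from h import *
from scipy.optimize import least_squares
def sdf(L):
    def box(lo,hi):
        c=(np.array(lo)+hi)/2;h=(np.array(hi)-lo)/2;q=abs(L-c)-h
        return np.linalg.norm(np.maximum(q,0),axis=1)+np.minimum(q.max(1),0)
    def cap(a,b,r):
        a=np.array(a);b=np.array(b);t=np.clip((L-a)@(b-a)/((b-a)@(b-a)),0,1);return np.linalg.norm(L-a-t[:,None]*(b-a),axis=1)-r
    pv=np.array([.03,-.07,.2]);bl=pv+.2*np.array([-np.cos(np.radians(35)),0,np.sin(np.radians(35))])
    rr=np.hypot(L[:,0],L[:,1])-.055; q=np.c_[rr,abs(L[:,2]-.035)-.013]
    cyl=np.linalg.norm(np.maximum(q,0),axis=1)+np.minimum(q.max(1),0)
    return np.min([box([-.105,-.058,0],[.13,.058,.022]),box([-.04,-.028,.155],[.13,.028,.24]),box([.075,-.022,0],[.13,.022,.2]),
      box([-.0125,-.0125,.093],[.0125,.0125,.293]),cap(bl,bl,.017),cap(pv,bl,.007),cyl],axis=0)
if __name__=="__main__":
  for n in ("scene","side"):
    d=np.load(f"pics/{n}0d.npy"); P=cloud(n,np.ones(d.shape,bool),d)
    P=P[(P[:,2]>.012)&(P[:,0]>.38)&(P[:,0]<.85)&(P[:,1]<-.14)&(P[:,1]>-.5)&~((np.hypot(P[:,0]-.733,P[:,1]+.12)<.07))]
    for b0 in (-.62,-.5):
      def f(p):
        c,s=np.cos(p[2]),np.sin(p[2]);L=P-[p[0],p[1],p[3]];L=np.c_[L[:,0]*c+L[:,1]*s,-L[:,0]*s+L[:,1]*c,L[:,2]]
        return sdf(L)
      r=least_squares(f,[.591,-.233,b0,0],loss="cauchy",f_scale=.002); print(n,r.x.round(4),np.degrees(r.x[2]),r.cost, np.median(abs(f(r.x))))
E
python3 fit.py
```

```text
fit.py:8: RuntimeWarning: invalid value encountered in divide
  a=np.array(a);b=np.array(b);t=np.clip((L-a)@(b-a)/((b-a)@(b-a)),0,1);return np.linalg.norm(L-a-t[:,None]*(b-a),axis=1)-r
Traceback (most recent call last):
  File "fit.py", line 22, in <module>
    r=least_squares(f,[.591,-.233,b0,0],loss="cauchy",f_scale=.002); print(n,r.x.round(4),np.degrees(r.x[2]),r.cost, np.median(abs(f(r.x))))
ValueError: Residuals are not finite in the initial point.
```

```bash
sed -i 's/((b-a)@(b-a)),0,1)/max((b-a)@(b-a),1e-12),0,1)/' fit.py
python3 fit.py
```

```text
scene [ 0.5972 -0.2283 -0.5771  0.0008] -33.06381240196698 0.018302037640080676 0.0017746385783718737
scene [ 0.5972 -0.2283 -0.5771  0.0008] -33.06377997898392 0.018302037638217774 0.0017746333867774034
side [ 0.5986 -0.2286 -0.5779  0.    ] -33.109113306230036 0.02447781951175883 0.0018395558440604948
side [ 0.5986 -0.2286 -0.5779  0.    ] -33.1091413027741 0.02447781951190713 0.0018395634465512706
```

Fits from both cameras agree: the press is at about (0.598,-0.2285) with yaw -33.1°, and it predicts the ball position within 2 mm. The choice of sign is the turquoise dotted one at (322,286). I'll raise the arm and move towards it.

```bash
python3 -m pendant '[[[0,0,-0.06],[0,0,0],0.09],[[0,0,-0.06],[0,0,0],0.09],[[0,0,-0.06],[0,0,0],0.09],[[0.0326,-0.037,0],[0,0,0],0.09],[[0.0326,-0.037,0],[0,0,0],0.09],[[0.0326,-0.037,0],[0,0,0],0.09],[[0.0326,-0.037,0],[0,0,0],0.09],[[0.0326,-0.037,0],[0,0,0],0.09],[[0.0326,-0.037,0],[0,0,0],0.09]]'; python3 -c "
from h import *
s=arm.observe();print(np.degrees(s['joints']).round(0))"
```

```text
clock: 2.08
position: [0.3017, -0.3299, 0.4069]
ee_rot: [3.109, 0.447, 0.0]
force: [1.1, 0.4, -0.3]
width: 0.982
[ 49.   3.  -8.  94.   0.  83. -33.]
```

```bash
python3 -m pendant '[[[0.0325,-0.0368,0],[0,0,0],0.09],[[0.0325,-0.0368,0],[0,0,0],0.09],[[0.0325,-0.0368,0],[0,0,0],0.09],[[0.0325,-0.0368,0],[0,0,0],0.09],[[0.0325,-0.0368,0],[0,0,0],0.09],[[0.0325,-0.0368,0],[0,0,0],0.09],[[0.0325,-0.0368,0],[0,0,0],0.09],[[0.0325,-0.0368,0],[0,0,0],0.09],[[0.0325,-0.0368,0],[0,0,0],0.09],[[0,0,0],[0,0,-10],0.09]]'
python3 -m pendant '[[[0,0,0],[0,0,-10.5],0.09],[[0,0,0],[0,0,-10.5],0.09],[[0,0,0],[0,0,-10.5],0.09],[[0,0,0],[0,0,-10.5],0.09],[[0,0,0],[0,0,-10.5],0.09],[[0,0,0],[0,0,-10.5],0.09],[[0,0,0],[0,0,-10.5],0.09],[[0,0,0],[0,0,-10.5],0.09],[[0,0,0],[0,0,-10.5],0.09],[[0,0,0],[0,0,-10.5],0.09]]'
python3 -m pendant '[[[0,0,0.03],[0,0,-10.5],0.09],[[0,0,0.03],[0,0,-10.5],0.09],[[0,0,0.03],[0,0,-10.5],0.09],[[0,0,0.03],[0,0,-10.5],0.09],[[0,0,0.03],[0,0,-10.5],0.09],[[0,0,0],[0,0,-10.5],0.09],[[0,0,0],[0,0,-10.5],0.09],[[0,0,0],[0,0,-10.5],0.09],[[0,0,0],[0,0,0],0.09]]'
cat > snap.py <<'E'
from h import *
import sys
n,f=sys.argv[1:3]
s=arm.observe();im,d=arm.get_image(n);cv2.imwrite(f"pics/{f}.png",im[:,:,::-1]);np.savez(f"pics/{f}.npz",d=d,im=im,position=s["position"],ee_rot=s["ee_rot"])
T=R.from_rotvec(s["ee_rot"]).as_matrix();print(s["clock"],s["position"].round(4),"xyaw",np.degrees(np.arctan2(T[1,0],T[0,0])).round(2),"zaxis",T[:,2].round(3),np.degrees(s["joints"]).round(0),s["width"])
E
python3 snap.py wrist w1
```

```text
clock: 3.32
position: [0.4889, 0.0728, 0.4065]
ee_rot: [-3.054, -0.728, -0.0]
force: [-0.5, 0.1, 0.1]
width: 0.977
clock: 4.58
position: [0.4885, 0.0686, 0.4068]
ee_rot: [1.285, 2.866, -0.0]
force: [0.1, -0.2, 0.3]
width: 0.979
clock: 5.7
position: [0.4886, 0.0685, 0.2566]
ee_rot: [0.952, -2.994, -0.001]
force: [-0.5, -0.2, -0.3]
width: 0.985
5.7 [0.4886 0.0685 0.2566] xyaw -144.71 zaxis [-0.  0. -1.] [ 36.  25. -68. 102.  24.  70.  87.] 0.9854334547102831
```

View pics/w1.png

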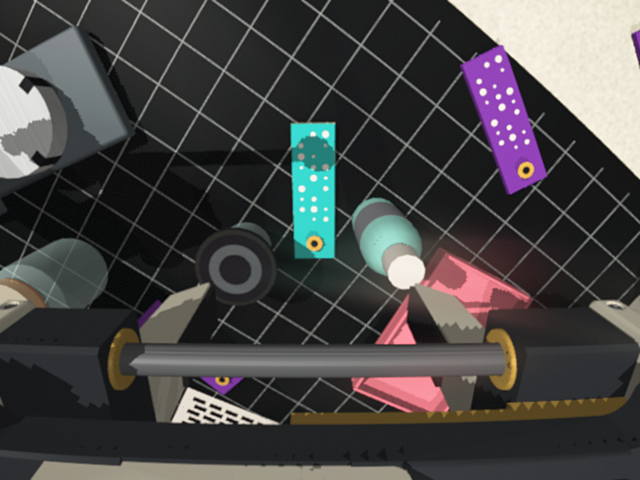

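The wrist view shows the whole turquoise sign: corners about (291,123), (335,123), (334,258) and (294,258), eyelet at (314,243). The tumbler is to its left and the bottle to its right. The pose comes next.

```bash
cat > signfit.py <<'E'
from h import *
from scipy.optimize import least_squares
def turq(im): 
    h=cv2.cvtColor(im,cv2.COLOR_RGB2HSV); return (h[...,0]>80)&(h[...,0]<98)&(h[...,1]>110)
if __name__=="__main__":
    import sys
    f=sys.argv[1]; box=[int(a) for a in sys.argv[2:6]]; z=float(sys.argv[6])
    D=np.load(f"pics/{f}.npz"); st=dict(position=D["position"],ee_rot=D["ee_rot"])
    m=np.zeros((480,640),np.uint8); b=turq(D["im"]); m[box[1]:box[3],box[0]:box[2]]=b[box[1]:box[3],box[0]:box[2]]
    m=cv2.morphologyEx(m,cv2.MORPH_CLOSE,np.ones((15,15),np.uint8))
    c=max(cv2.findContours(m,0,cv2.CHAIN_APPROX_NONE)[0],key=cv2.contourArea)[:,0]
    W=at_z("wrist",c,z,st)[:,:2]; r=cv2.minAreaRect((W*1000).astype(np.float32)); print("rect",r); print(cv2.boxPoints(r).round(1).tolist())
    h=cv2.cvtColor(D["im"],cv2.COLOR_RGB2HSV); e=np.zeros((480,640),bool); e[box[1]:box[3],box[0]:box[2]]=((h[...,0]>8)&(h[...,0]<32)&(h[...,1]>90))[box[1]:box[3],box[0]:box[2]]
    v,u=np.nonzero(e); print("eyelet px",u.mean(),v.mean(),len(u),at_z("wrist",[[(u.min()+u.max())/2,(v.min()+v.max())/2]],z+.0055,st))
E
python3 signfit.py w1 280 112 345 268 0.008
```

```text
rect ((485.86346435546875, 70.11178588867188), (150.87173461914062, 48.351715087890625), 35.841983795166016)
[[410.6000061035156, 45.5], [438.8999938964844, 6.300000190734863], [561.2000122070312, 94.69999694824219], [532.9000244140625, 133.89999389648438]]
eyelet px 314.078313253012 238.64457831325302 166 [[0.47411285 0.06784208 0.0135    ]]
```

The fitted rectangle is 151x48 mm, as it should be, centred at (0.4859,0.0701) with yaw 35.84°. I'll grip the tail at sign x = -60, i.e. (0.4372,0.0350).

```bash
python3 -m pendant '[[[0.0307,0.0015,0],[0,0,-0.55],0.09],[[0.0306,0.0014,0],[0,0,0],0.09],[[0,0,0.05],[0,0,0],0.09],[[0,0,0.05],[0,0,0],0.09],[[0,0,0.05],[0,0,0],0.09],[[0,0,0.04],[0,0,0],0.09],[[0,0,0.025],[0,0,0],0.09],[[0,0,0],[0,0,0],0.09],[[0,0,0],[0,0,0],0.09]]'; python3 snap.py wrist w2
```

```text
clock: 6.88
position: [0.4377, 0.0356, 0.0427]
ee_rot: [-0.966, 2.988, -0.001]
force: [0.6, -0.1, -0.3]
width: 0.981
6.875 [0.4377 0.0356 0.0427] xyaw -144.17 zaxis [ 0.001  0.    -1.   ] [ 28.  34. -53. 124.  41.  42.  74.] 0.9810587479060555
```

View pics/w2.png

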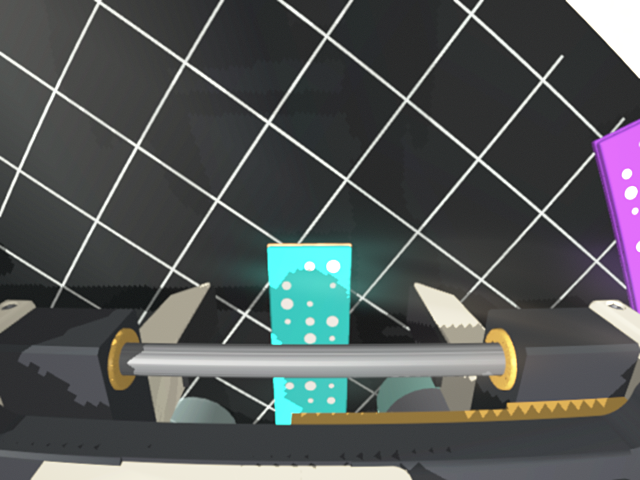

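The sign sits centred between the fingers (columns 267–351). I'll go down and grip.

```bash
python3 -m pendant '[[[0,0,0.025],[0,0,0],0.09],[[0,0,0.0135],[0,0,0],0.09],[[0,0,0],[0,0,0],0.02],[[0,0,0],[0,0,0],0.02],[[0,0,0],[0,0,0],0.02],[[0,0,0],[0,0,0],0.02],[[0,0,0],[0,0,0],0.02]]' 30; python3 snap.py wrist w3
```

```text
clock: 7.8
position: [0.4372, 0.0353, 0.0034]
ee_rot: [-0.969, 2.988, -0.0]
force: [0.6, -0.3, 1.7]
width: 0.494
7.8 [0.4372 0.0353 0.0034] xyaw -144.08 zaxis [ 0. -0. -1.] [ 24.  37. -48. 125.  46.  38.  69.] 0.49445916595857375
```

```bash
python3 -m pendant '[[[0,0,-0.03],[0,0,0],0.02],[[0,0,-0.05],[0,0,0],0.02],[[0,0,-0.055],[0,0,0],0.02],[[0,0,-0.055],[0,0,0],0.02],[[0,0,0],[0,0,5],0.02],[[0,0,0],[0,0,10],0.02],[[0,0,0],[0,0,10],0.02],[[0,0,0],[0,0,10],0.02],[[0,0,0],[0,0,10],0.02],[[0,0,0],[0,0,10],0.02]]'
python3 -m pendant '[[[0,0,0],[0,0,10],0.02],[[0,0,0],[0,0,10],0.02],[[0,0,0],[0,0,10],0.02],[[0,0,0],[0,0,10],0.02],[[0,0,0],[0,0,10],0.02],[[0,0,0],[0,0,4],0.02],[[0,0,0],[0,0,0],0.02],[[0,0,0],[0,0,0],0.02]]'; python3 snap.py wrist w4;python3 snap.py side s4
```

```text
clock: 9.1
position: [0.4367, 0.0353, 0.1931]
ee_rot: [-0.529, -3.096, 0.0]
force: [-0.2, 0.0, -0.8]
width: 0.49
clock: 10.1
position: [0.437, 0.0353, 0.1932]
ee_rot: [-1.868, -2.526, 0.0]
force: [0.4, -0.6, -1.3]
width: 0.496
10.1 [0.437  0.0353 0.1932] xyaw 107.03 zaxis [-0. -0. -1.] [ 23.  14. -41. 115.  11.  55.  -6.] 0.4961313274508467
10.15 [0.437  0.0353 0.1932] xyaw 107.0 zaxis [-0. -0. -1.] [ 23.  14. -41. 115.  11.  55.  -6.] 0.49489847377225127
```

View pics/w4.png

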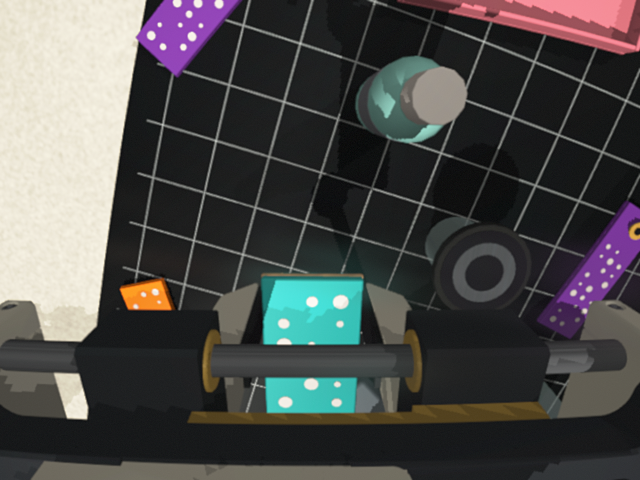

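View pics/s4.png

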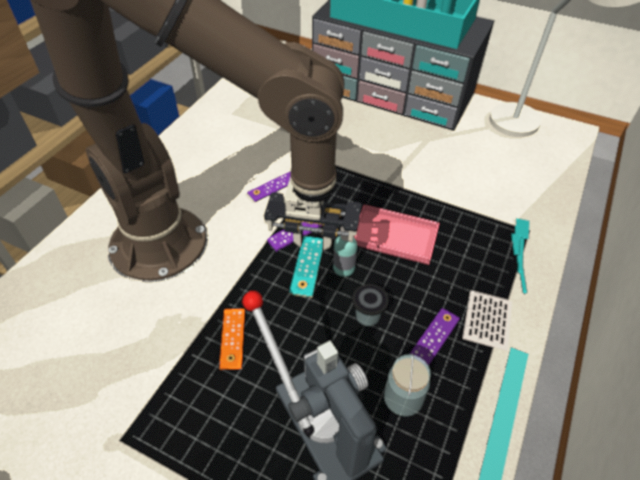

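```bash
python3 -c "
from h import *
print(proj('side',[[.4706,-.0747,.2034]]))
im=cv2.imread('pics/s4.png')[220:320,250:370];cv2.imwrite('pics/s4c.png',cv2.resize(im,None,fx=6,fy=6,interpolation=cv2.INTER_CUBIC))
s=np.load('pics/s4.npz');print([ (v,s['d'][v,303]) for v in (280,286,290)])
print(by_depth('side',[[303,286],[308,262]],[s['d'][286,303],s['d'][262,308]]))"
```

```text
[[302.25850743 284.29808701]]
[(280, np.float32(1.071658)), (286, np.float32(1.0627677)), (290, np.float32(1.0624337))]
[[ 0.47371434 -0.07745826  0.20294755]
 [ 0.45401595 -0.01696053  0.20071506]]
```

View pics/s4c.png

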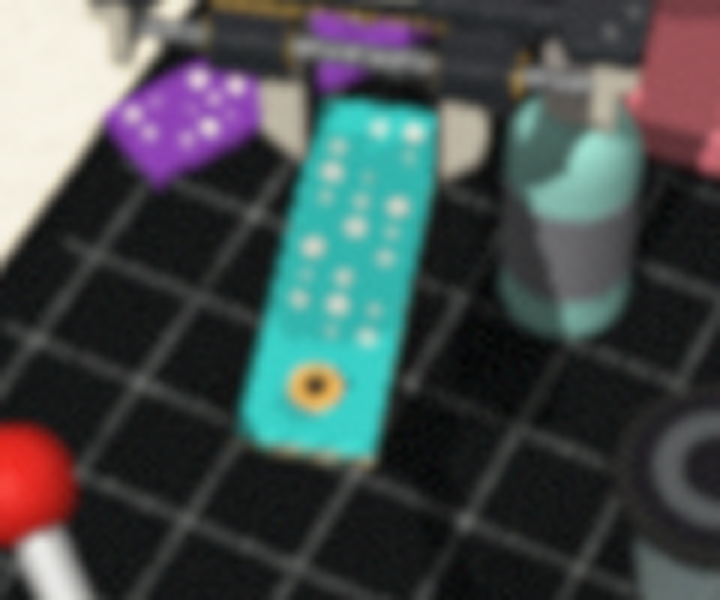

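```bash
cat > wire.py <<'E'
from h import *
def wire(img,name,x,y,yaw,off,sc,st=None):
    c,s=np.cos(yaw),np.sin(yaw); Rm=np.array([[c,-s,0],[s,c,0],[0,0,1]])
    def seg(a,b,col):
        t=np.linspace(0,1,20)[:,None];P=(np.array(a)*(1-t)+np.array(b)*t)@Rm.T+[x,y,0]
        q=((proj(name,P,st)-off+.5)*sc*8).astype(np.int32); cv2.polylines(img,[q.reshape(-1,1,2)],False,col,1,cv2.LINE_AA,3)
    def box(lo,hi,col):
        for i in range(2):
            for j in range(2):
                X=[lo[0],hi[0]];Y=[lo[1],hi[1]];Z=[lo[2],hi[2]]
                seg([X[0],Y[i],Z[j]],[X[1],Y[i],Z[j]],col);seg([X[i],Y[0],Z[j]],[X[i],Y[1],Z[j]],col);seg([X[i],Y[j],Z[0]],[X[i],Y[j],Z[1]],col)
    box([-.105,-.058,0],[.13,.058,.022],(0,255,0));box([-.04,-.028,.155],[.13,.028,.24],(0,255,255));box([-.0125,-.0125,.24],[.0125,.0125,.293],(255,0,255))
    a=np.linspace(0,2*np.pi,40)
    for i in range(39): seg([.055*np.cos(a[i]),.055*np.sin(a[i]),.048],[.055*np.cos(a[i+1]),.055*np.sin(a[i+1]),.048],(255,255,0))
    bl=[.03-.2*np.cos(np.radians(35)),-.07,.2+.2*np.sin(np.radians(35))]
    seg([.03,-.07,.2],bl,(0,128,255))
if __name__=="__main__":
    import sys
    for n,o in(("side",(230,280)),("scene",(220,255))):
        im=cv2.imread(f"pics/{n}0.png")[o[1]:o[1]+195,o[0]:o[0]+180]; sc=3; im=cv2.resize(im,None,fx=sc,fy=sc,interpolation=cv2.INTER_CUBIC)
        wire(im,n,.598,-.2285,-.5775,np.array(o),sc); cv2.imwrite(f"pics/wire_{n}.png",im)
E
python3 wire.py
```

```text
(no output)
```

View pics/wire_side.png

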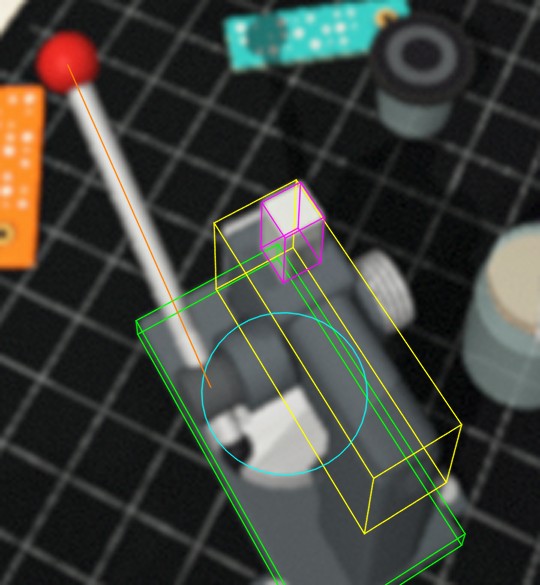

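View pics/wire_scene.png

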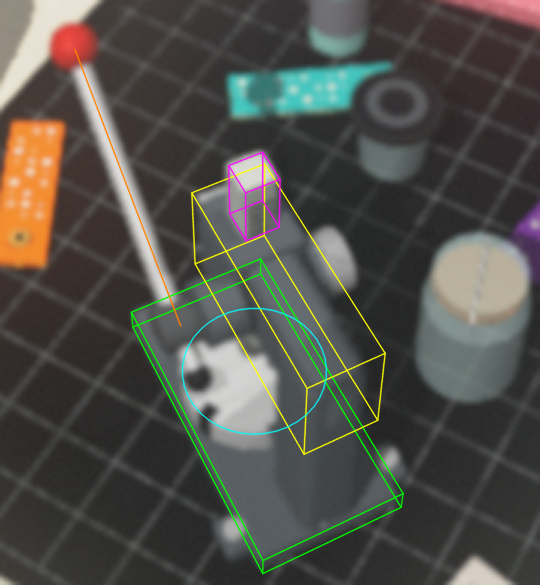

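The model wireframe lies on the ram top, base and lever within about 1–2 mm. In the side crop the eyelet at (302.6,284.1) matches the kinematic prediction of (302.3,284.3). I'll approach the press from the front left.

```bash
python3 -m pendant '[[[0,0,0],[0,0,-3],0.02],[[-0.027,0.015,0.022],[0,0,0],0.02],[[-0.027,0.015,0.022],[0,0,0],0.02],[[-0.027,0.0153,0.022],[0,0,0],0.02],[[-0.027,0.0153,0.022],[0,0,0],0.02],[[0,0,0],[0,0,0],0.02],[[0,0,0],[0,0,0],0.02]]'; python3 snap.py side s5
```

```text
clock: 11.08
position: [0.5305, -0.045, 0.1053]
ee_rot: [-1.802, -2.572, -0.0]
force: [-0.8, 0.7, -0.1]
width: 0.489
11.075 [ 0.5305 -0.045   0.1053] xyaw 109.96 zaxis [-0.001  0.001 -1.   ] [ 24.  29. -35. 109.  21.  49.  -1.] 0.4891032699908919
```

View pics/s5.png

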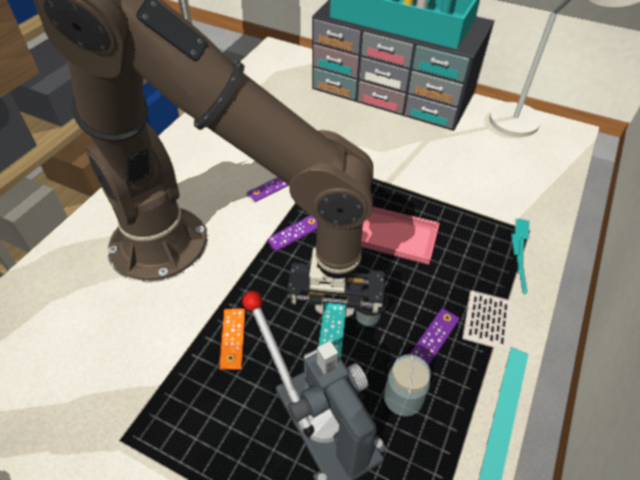

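Clear of everything: the sign's eyelet end is just in front of the ram at about (328,345), and the tumbler is behind the gripper. I'll descend and slide in.

```bash
python3 -m pendant '[[[-0.015,0,0.0228],[0,0,0],0.02],[[-0.015,0,0.0228],[0,0,0],0.02],[[0,0,0],[0,0,0],0.02],[[-0.01,0,0],[0,0,0],0.02],[[-0.01,0,0],[0,0,0],0.02],[[-0.01,0,0],[0,0,0],0.02],[[-0.01,0,0],[0,0,0],0.02],[[-0.01,0,0],[0,0,0],0.02],[[0,0,0],[0,0,0],0.02],[[0,0,0],[0,0,0],0.02]]'; python3 snap.py side s6; python3 snap.py scene c6; python3 - <<'E'
from h import *
st=arm.observe();f=st["position"]+.115*np.array([np.cos(np.radians(-70)),np.sin(np.radians(-70)),0]);print("eyelet pred",f.round(4),"press",(.5975,-.2285))
for n,a,o in(("side","s6",(260,270)),("scene","c6",(230,250))):
    im=cv2.imread(f"pics/{a}.png")[o[1]:o[1]+195,o[0]:o[0]+180];cv2.imwrite(f"pics/{a}c.png",cv2.resize(im,None,fx=3,fy=3,interpolation=cv2.INTER_CUBIC))
E
```

```text
clock: 12.38
position: [0.558, -0.1204, 0.0596]
ee_rot: [-1.803, -2.572, -0.0]
force: [0.0, 0.3, -0.5]
width: 0.493
12.375 [ 0.558  -0.1204  0.0596] xyaw 109.93 zaxis [-0.  0. -1.] [ 29.  35. -32. 106.  24.  46.   5.] 0.4933574378399894
12.425 [ 0.5579 -0.1203  0.0596] xyaw 109.95 zaxis [-0.  0. -1.] [ 29.  35. -32. 106.  24.  46.   5.] 0.48953011062598845
eyelet pred [ 0.5973 -0.2283  0.0596] press (0.5975, -0.2285)
```

View pics/s6c.png

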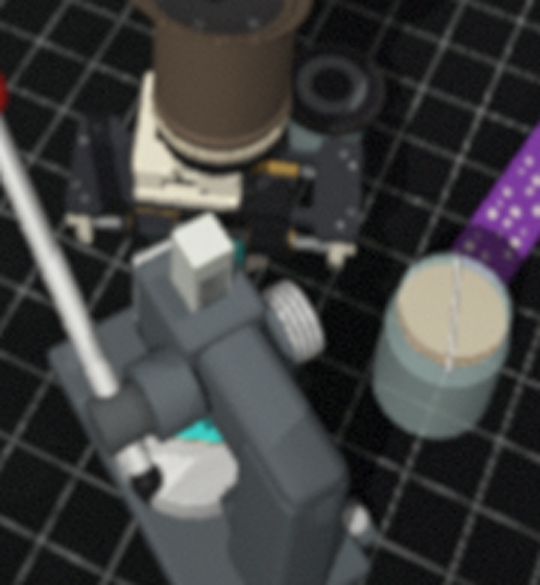

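View pics/c6c.png

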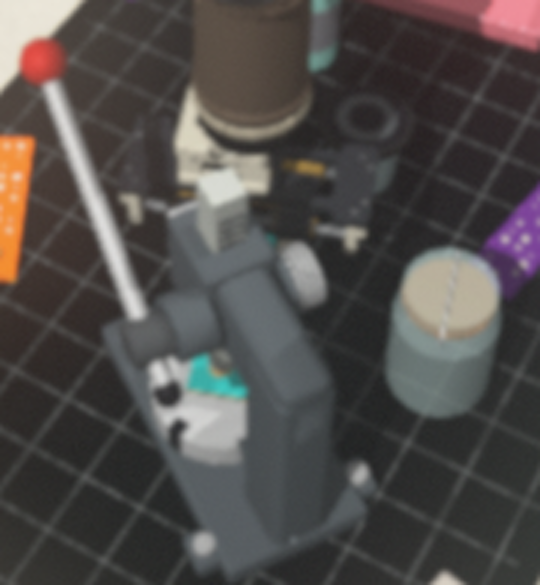

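```bash
python3 - <<'E'
from h import *
from wire import wire
def draw(n,a,o,z,e,yaw=-70):
    sc=6;im=cv2.imread(f"pics/{a}.png")[o[1]:o[1]+90,o[0]:o[0]+110];im=cv2.resize(im,None,fx=sc,fy=sc,interpolation=cv2.INTER_CUBIC)
    im2=im.copy();wire(im2,n,.5975,-.2285,-.5775,np.array(o),sc)
    u=np.array([np.cos(np.radians(yaw)),np.sin(np.radians(yaw)),0]);w=np.array([-u[1],u[0],0]);E=np.array([e[0],e[1],z])
    q=[E+u*a_+w*b_ for a_,b_ in((-70,23),(20,23),(20,-23),(-70,-23))] if 0 else [E+u*a_/1000+w*b_/1000 for a_,b_ in((-70,23),(20,23),(20,-23),(-70,-23))]
    p=((proj(n,np.array(q))-o+.5)*sc).astype(int);cv2.polylines(im2,[p],False,(0,0,255),1)
    cv2.imwrite(f"pics/ov_{a}.png",np.hstack([im,im2])[:, :] if im.shape[1]*2<=800 else cv2.resize(np.vstack([im,im2]),None,fx=.55,fy=.55) )
draw("scene","c6",(270,355),.0642,(.5973,-.2283))
draw("side","s6",(295,390),.0642,(.5973,-.2283))
E
```

```text
(no output)
```

View pics/ov_c6.png

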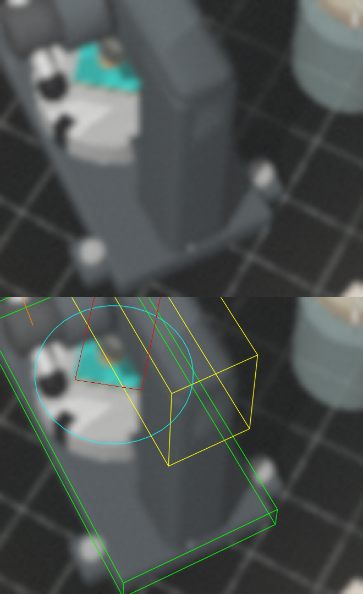

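View pics/ov_s6.png

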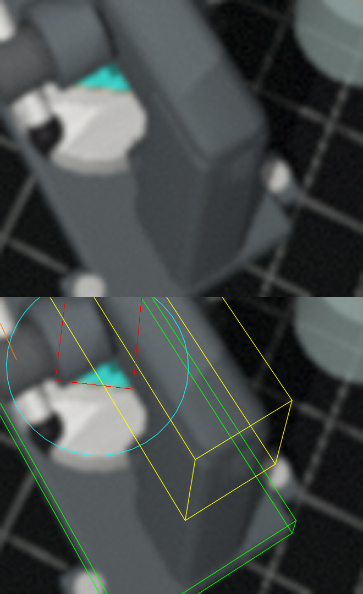

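The sign's end edge and the eyelet line up with the prediction in both views. I'll lower it and release.

```bash
python3 -m pendant '[[[0,0,0.004],[0,0,0],0.02],[[0,0,0.0043],[0,0,0],0.02],[[0,0,0],[0,0,0],0.02],[[0,0,0],[0,0,0],0.02]]' 10; python3 -m pendant '[[[0,0,0],[0,0,0],0.05],[[0,0,0],[0,0,0],0.056],[[0,0,0],[0,0,0],0.062],[[0,0,0],[0,0,0],0.062],[[0,0,0],[0,0,0],0.062]]'; python3 snap.py wrist w7; python3 snap.py scene c7; python3 snap.py side s7
```

```text
clock: 12.98
position: [0.558, -0.1207, 0.0513]
ee_rot: [-1.804, -2.572, 0.0]
force: [0.2, 1.1, -0.4]
width: 0.494
clock: 13.6
position: [0.5581, -0.1208, 0.0513]
ee_rot: [1.804, 2.572, -0.0]
force: [-0.1, -1.2, 0.5]
width: 0.673
13.6 [ 0.5581 -0.1208  0.0513] xyaw 109.92 zaxis [ 0. -0. -1.] [ 29.  35. -31. 106.  25.  45.   4.] 0.6733844734517634
13.65 [ 0.5581 -0.1208  0.0513] xyaw 109.92 zaxis [ 0. -0. -1.] [ 29.  35. -31. 106.  25.  45.   4.] 0.6755659415855788
13.7 [ 0.5581 -0.1208  0.0513] xyaw 109.92 zaxis [ 0. -0. -1.] [ 29.  35. -31. 106.  25.  45.   4.] 0.6783246296612966
```

View pics/w7.png

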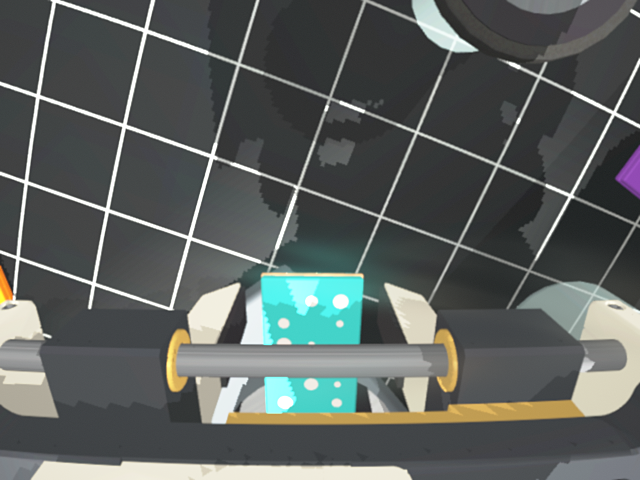

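Sign released on the anvil, with both fingers clear of it. I'll check the scene crop for its position and raise the arm straight up.

```bash
python3 -m pendant '[[[0,0,-0.02],[0,0,0],0.068],[[0,0,-0.05],[0,0,0],0.068],[[0,0,-0.06],[0,0,0],0.07],[[0,0,-0.06],[0,0,0],0.07],[[0,0,-0.06],[0,0,0],0.07],[[0,0,-0.06],[0,0,0],0.07],[[0,0,0],[0,0,0],0.07]]'; python3 -m pendant '[[[-0.0163,-0.0455,0],[0,0,0],0.07],[[-0.0163,-0.0455,0],[0,0,0],0.07],[[-0.0163,-0.0455,0],[0,0,0],0.07],[[0,0,0],[0,0,-9.25],0.07],[[0,0,0],[0,0,-9.25],0.07],[[0,0,0],[0,0,-9.25],0.07],[[0,0,0],[0,0,-9.25],0.07],[[0,0,0],[0,0,0],0.07],[[0,0,0],[0,0,0],0.07]]'; python3 snap.py side s8; python3 snap.py scene c8; python3 snap.py wrist w8
```

```text
clock: 14.62
position: [0.5601, -0.1202, 0.3665]
ee_rot: [1.799, 2.566, 0.006]
force: [0.2, 0.3, -0.4]
width: 0.763
clock: 15.75
position: [0.4462, -0.2133, 0.3609]
ee_rot: [-0.9, -3.009, -0.0]
force: [-0.1, 0.0, 0.4]
width: 0.757
15.75 [ 0.4462 -0.2133  0.3609] xyaw 146.71 zaxis [-0.001  0.    -1.   ] [ 54.  12. -41.  92.   8.  79.  68.] 0.7571844843788325
15.8 [ 0.4463 -0.2132  0.361 ] xyaw 146.75 zaxis [-0.  0. -1.] [ 54.  12. -41.  92.   8.  79.  68.] 0.7646420816421443
15.85 [ 0.4463 -0.2133  0.3611] xyaw 146.79 zaxis [-0.  0. -1.] [ 54.  12. -41.  92.   8.  79.  68.] 0.759892478302335
```

View pics/s8.png

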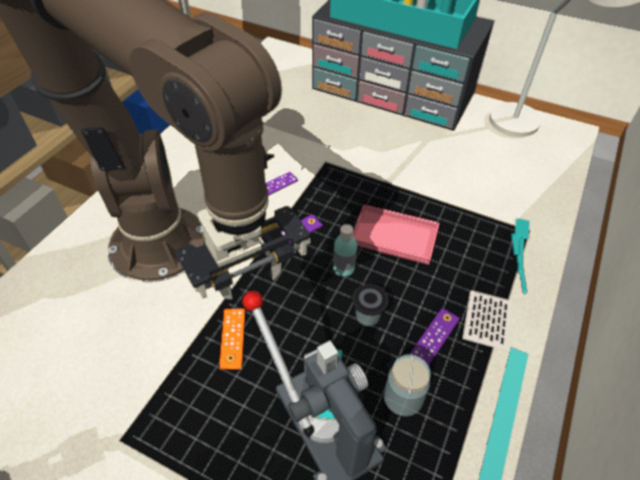

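View pics/w8.png

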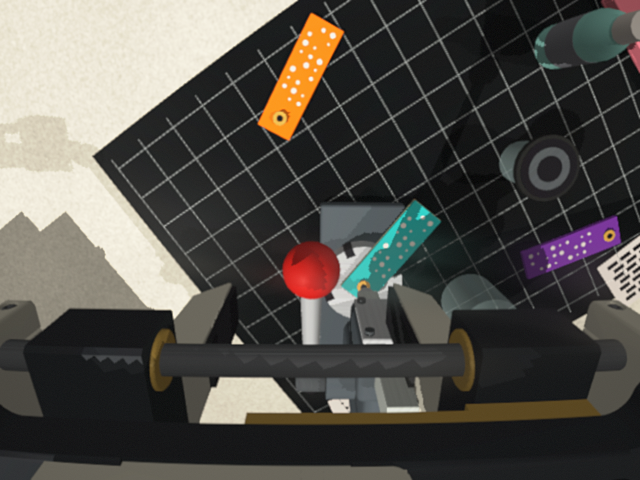

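View pics/c8.png

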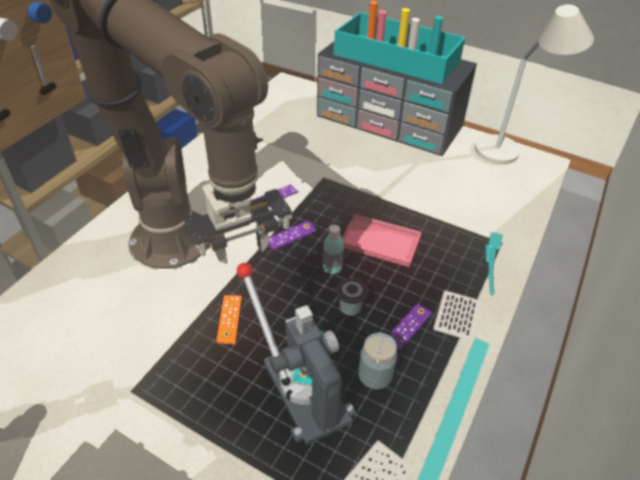

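```bash
python3 - <<'E'
from h import *
D=np.load("pics/w8.npz");st=dict(position=D["position"],ee_rot=D["ee_rot"]);im=D["im"]
h=cv2.cvtColor(im,cv2.COLOR_RGB2HSV);red=((h[...,0]<6)|(h[...,0]>174))&(h[...,1]>150)&(np.arange(480)[:,None]>200)
(c,r)=cv2.minEnclosingCircle(np.argwhere(red)[:,::-1].astype(np.float32));print(c,r)
w=at_z("wrist",[c],.315,st);print("ball",w)
T=R.from_rotvec(st["ee_rot"]).as_matrix();print("in tool",(w[0]-st["position"])@T)
print("eyelet",at_z("wrist",[[362,287]],.0615,st))
cr=im[180:330,260:460,::-1];cv2.imwrite("pics/w8c.png",cv2.resize(cr,None,fx=4,fy=4,interpolation=cv2.INTER_CUBIC))
E
```

```text
(310.39520263671875, 270.037109375) 29.153820037841797
ball [[ 0.44681938 -0.21430502  0.315     ]]
in tool [-0.00100725 -0.00059913  0.0461104 ]
eyelet [[ 0.59488236 -0.22989422  0.0615    ]]
```

View pics/w8c.png

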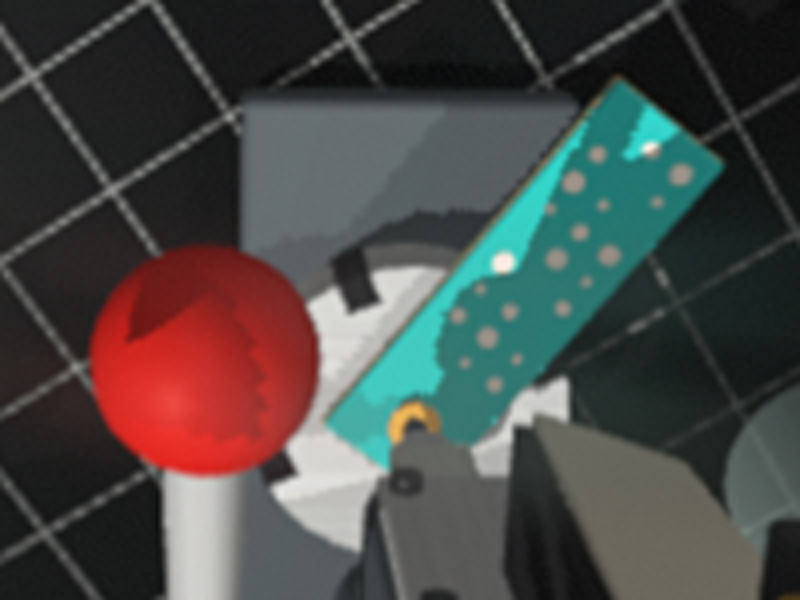

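```bash
python3 - <<'E'
from h import *
D=np.load("pics/w8.npz");st=dict(position=D["position"],ee_rot=D["ee_rot"])
px=lambda a:np.array(a,float)/4-.375+[260,180]
b=at_z("wrist",px([(243,93),(400,97),(575,100)]),.022,st);print("base front",b.round(4))
d=b[2]-b[0];print("dir",np.degrees(np.arctan2(d[1],d[0])))
c,s=np.cos(-.5775),np.sin(-.5775)
print("pred FL corner",.5975+c*-.105-s*-.058,-.2285+s*-.105+c*-.058)
l=lambda w:np.array([(w[0]-.5975)*c+(w[1]+.2285)*s,-(w[0]-.5975)*s+(w[1]+.2285)*c])
print("local base pts",[l(x).round(4) for x in b], "left edge",[l(x).round(4) for x in at_z("wrist",px([(241,150),(240,230)]),.022,st)])
q=at_z("wrist",px([(618,76),(723,165),(325,420)]),.056,st);print("sign",q.round(4))
u=q[2]-q[0];print("len",np.linalg.norm(u),"yaw",np.degrees(np.arctan2(u[1],u[0])),"wid",np.linalg.norm(q[1]-q[0]))
tm=(q[0]+q[1])/2;u/=np.linalg.norm(u);e=tm+u*.130;print("eyelet from outline",e,l(e))
print("anvil left rim",[l(x).round(4) for x in at_z("wrist",px([(300,300),(275,490),(350,548),(440,262)]),.048,st)])
E
```

```text
base front [[ 0.4761 -0.2184  0.022 ]
 [ 0.5062 -0.1748  0.022 ]
 [ 0.5395 -0.1256  0.022 ]]
dir 55.63929378946654
pred FL corner 0.477863838042767 -0.21977138314836137
local base pts [array([-0.1073, -0.0579]), array([-0.1058, -0.0049]), array([-0.1048,  0.0545])] left edge [array([-0.0874, -0.0584]), array([-0.0588, -0.0587])]
sign [[ 0.5289 -0.1132  0.056 ]
 [ 0.5731 -0.0986  0.056 ]
 [ 0.5788 -0.2527  0.056 ]]
len 0.14813289725032167 yaw -70.30820679500334 wid 0.046546463539483864
eyelet from outline [ 0.59478813 -0.22828762  0.056     ] [-0.00238803 -0.00130255]
anvil left rim [array([-0.0427, -0.0391]), array([ 0.0281, -0.0466]), array([ 0.0512, -0.0198]), array([-0.0559,  0.007 ])]
```

Relative to the base and anvil edges seen in the same picture, the eyelet is about (-1.6,-0.8) mm off the ram axis, which is within tolerance. The ball at (310,270) is centred between the fingers. I'll grip it and compute the arc rows.

```bash
python3 -m pendant '[[[-0.001,-0.0006,0.03],[0,0,0],0.07],[[0,0,0.025],[0,0,0],0.07],[[0,0,0.01],[0,0,0],0.07],[[0,0,0],[0,0,0],0.02],[[0,0,0],[0,0,0],0.02],[[0,0,0],[0,0,0],0.02],[[0,0,0],[0,0,0],0.02],[[0,0,0],[0,0,0],0.02]]' 45; python3 - <<'E'
import numpy as np
a=np.radians(35);q=np.linspace(0,1.1,12);x=30-200*np.cos(a-q);z=200+200*np.sin(a-q)
for i in range(11): print(f"{q[i]:.2f}->{q[i+1]:.2f}  tx {-(x[i+1]-x[i]):.1f} tz {-(z[i+1]-z[i]):.1f}")
E
```

```text
clock: 16.9
position: [0.4473, -0.2142, 0.2968]
ee_rot: [0.894, 3.011, 0.0]
force: [-0.7, 0.5, 2.8]
width: 0.353
0.00->0.10  tx 10.6 tz 16.9
0.10->0.20  tx 8.9 tz 17.9
0.20->0.30  tx 7.1 tz 18.7
0.30->0.40  tx 5.2 tz 19.3
0.40->0.50  tx 3.2 tz 19.7
0.50->0.60  tx 1.2 tz 20.0
0.60->0.70  tx -0.8 tz 20.0
0.70->0.80  tx -2.8 tz 19.8
0.80->0.90  tx -4.7 tz 19.4
0.90->1.00  tx -6.7 tz 18.9
1.00->1.10  tx -8.5 tz 18.1
```

```bash
python3 -m pendant '[[[0.0106,0,0.0169],[0,0,0],0.02],[[0.0089,0,0.0179],[0,0,0],0.02],[[0,0,0],[0,0,0],0.02]]'; python3 snap.py side s9; python3 - <<'E'
from h import *
im=cv2.imread("pics/s9.png")[200:480,170:450];cv2.imwrite("pics/s9c.png",cv2.resize(im,None,fx=2,fy=2))
E
```

```text
clock: 17.27
position: [0.431, -0.2035, 0.2618]
ee_rot: [0.894, 3.01, -0.0]
force: [0.1, 0.7, 7.0]
width: 0.352
17.275 [ 0.431  -0.2035  0.2618] xyaw 146.93 zaxis [ 0.001 -0.    -1.   ] [ 54.  14. -42. 105.  10.  65.  66.] 0.3521209458402686
```

View pics/s9c.png

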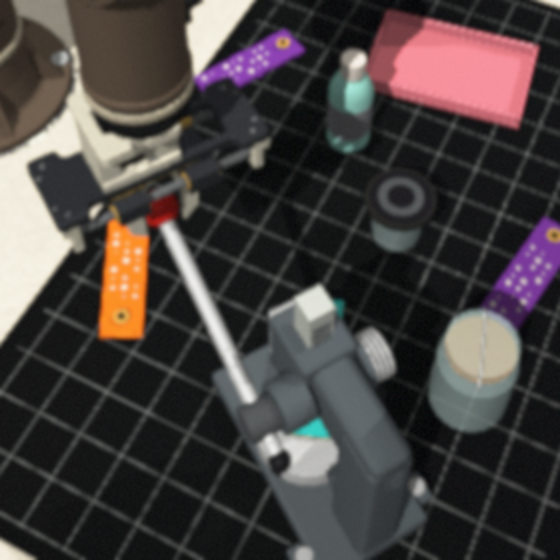

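The ball is held and the lever follows, with a sensible force of 7 N. I'll continue down, overtravelling slightly at the end.

```bash
python3 -m pendant '[[[0.0071,0,0.0187],[0,0,0],0.02],[[0.0052,0,0.0193],[0,0,0],0.02],[[0.0032,0,0.0197],[0,0,0],0.02],[[0.0012,0,0.02],[0,0,0],0.02],[[-0.0008,0,0.02],[0,0,0],0.02],[[-0.0028,0,0.0198],[0,0,0],0.02],[[0,0,0],[0,0,0],0.02]]' 55; python3 -m pendant '[[[-0.0047,0,0.0194],[0,0,0],0.02],[[-0.0034,0,0.0095],[0,0,0],0.02],[[-0.0033,0,0.0094],[0,0,0],0.02],[[-0.0043,0,0.009],[0,0,0],0.02],[[0,0,0],[0,0,0],0.02]]'; python3 snap.py side s10
```

```text
clock: 18.2
position: [0.4199, -0.1962, 0.144]
ee_rot: [-0.893, -3.011, -0.001]
force: [-3.7, 3.3, 11.3]
width: 0.342
clock: 18.82
position: [0.4322, -0.2043, 0.0969]
ee_rot: [-0.893, -3.009, -0.0]
force: [-6.5, 5.8, 13.2]
width: 0.346
18.825 [ 0.4322 -0.2043  0.0969] xyaw 146.95 zaxis [-0.003  0.001 -1.   ] [ 47.  25. -37. 116.  21.  45.  55.] 0.34622580370432365
```

```bash
python3 -m pendant '[[[-0.0021,0,0.0046],[0,0,0],0.02],[[-0.0021,0,0.0046],[0,0,0],0.02],[[0,0,0],[0,0,0],0.02]]'; python3 snap.py side s11;python3 -c "
from h import *
im=cv2.imread('pics/s11.png')[200:480,170:450];cv2.imwrite('pics/s11c.png',cv2.resize(im,None,fx=2,fy=2))"
```

```text
clock: 19.25
position: [0.4356, -0.2065, 0.088]
ee_rot: [-0.893, -3.009, 0.0]
force: [-7.4, 5.5, 14.9]
width: 0.344
19.25 [ 0.4356 -0.2065  0.088 ] xyaw 146.95 zaxis [-0.003  0.001 -1.   ] [ 47.  26. -36. 116.  22.  44.  54.] 0.34354443032894133
```

View pics/s11c.png

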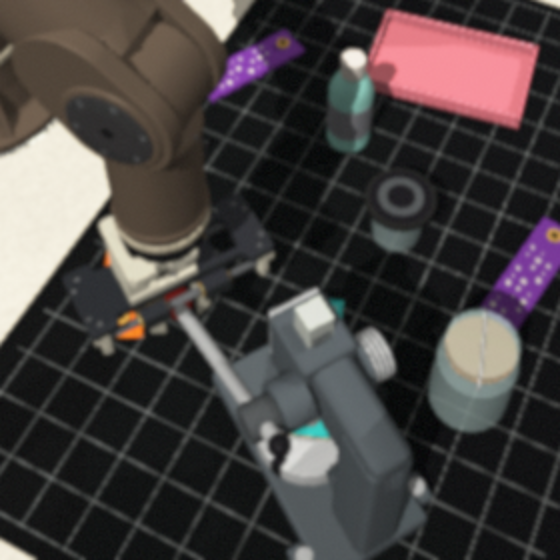

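```bash
cat > ram.py <<'E'
from h import *
import sys
c,s=np.cos(-.5775),np.sin(-.5775)
for n in ("scene","side"):
    im,d=arm.get_image(n)
    for z0 in [None]:
        P=cloud(n,np.ones(d.shape,bool),d); L=np.c_[(P[:,0]-.5975)*c+(P[:,1]+.2285)*s,-(P[:,0]-.5975)*s+(P[:,1]+.2285)*c]
        q=P[(abs(L[:,0])<.009)&(abs(L[:,1])<.009)&(P[:,2]>.245)]; print(n,len(q),np.percentile(q[:,2],[10,50,80,95]).round(4))
E
python3 ram.py
python3 -c "
from h import *
c,s=np.cos(-.5775),np.sin(-.5775)
for n in ('scene','side'):
    d=np.load(f'pics/{n}0d.npy');P=cloud(n,np.ones(d.shape,bool),d); L=np.c_[(P[:,0]-.5975)*c+(P[:,1]+.2285)*s,-(P[:,0]-.5975)*s+(P[:,1]+.2285)*c]
    q=P[(abs(L[:,0])<.009)&(abs(L[:,1])<.009)&(P[:,2]>.245)]; print('rest',n,len(q),np.percentile(q[:,2],[10,50,80,95]).round(4))
"
```

```text
scene 59 [0.2711 0.273  0.2745 0.2758]
side 102 [0.2704 0.2722 0.2734 0.2741]
rest scene 67 [0.2924 0.2943 0.2962 0.2969]
rest side 110 [0.2917 0.2933 0.2948 0.2957]
```

The ram has dropped about 21.2 mm, so the lever is at about 1.06 rad. It needs a bit more to reach the stop.

```bash
python3 -m pendant '[[[-0.0012,0,0.003],[0,0,0],0.02],[[-0.0012,0,0.003],[0,0,0],0.02],[[0,0,0],[0,0,0],0.02]]'; python3 ram.py;  python3 -m pendant '[[[-0.0008,0,0.002],[0,0,0],0.02],[[0,0,0.002],[0,0,0],0.02],[[0,0,0],[0,0,0],0.02],[[0,0,0],[0,0,0],0.02]]'; python3 ram.py
```

```text
clock: 19.77
position: [0.438, -0.2082, 0.0823]
ee_rot: [-0.893, -3.01, 0.001]
force: [-6.8, 5.7, 17.0]
width: 0.347
scene 64 [0.2708 0.2727 0.2739 0.2754]
side 100 [0.2695 0.2716 0.2725 0.2735]
clock: 20.38
position: [0.4393, -0.2089, 0.0797]
ee_rot: [0.894, 3.012, -0.003]
force: [-11.0, 4.5, 33.7]
width: 0.346
scene 65 [0.27   0.2724 0.2738 0.2758]
side 103 [0.2693 0.2714 0.2726 0.2737]
```

The force rose to 34 N and the ram is down 21.9 mm, so the lever is at its stop. I'll hold, then ease it up slowly.

```bash
python3 -m pendant '[[[0,0,0],[0,0,0],0.02],[[0,0,0],[0,0,0],0.02],[[0,0,-0.004],[0,0,0],0.02],[[0.0042,0,-0.009],[0,0,0],0.02],[[0.0042,0,-0.009],[0,0,0],0.02],[[0.0033,0,-0.0094],[0,0,0],0.02],[[0.0033,0,-0.0094],[0,0,0],0.02],[[0.0024,0,-0.0097],[0,0,0],0.02],[[0.0023,0,-0.0097],[0,0,0],0.02]]'; python3 ram.py
```

```text
clock: 21.6
position: [0.4228, -0.1981, 0.1388]
ee_rot: [-0.894, -3.011, -0.0]
force: [-0.1, 1.6, 7.1]
width: 0.347
scene 68 [0.2766 0.2786 0.28   0.2816]
side 106 [0.2763 0.2777 0.2786 0.2799]
```

```bash
python3 -m pendant '[[[0.0014,0,-0.0099],[0,0,0],0.02],[[0.0014,0,-0.0099],[0,0,0],0.02],[[0.0004,0,-0.01],[0,0,0],0.02],[[0.0004,0,-0.01],[0,0,0],0.02],[[-0.0006,0,-0.01],[0,0,0],0.02],[[-0.0006,0,-0.01],[0,0,0],0.02],[[-0.0016,0,-0.0098],[0,0,0],0.02],[[-0.0016,0,-0.0098],[0,0,0],0.02],[[-0.0026,0,-0.0096],[0,0,0],0.02],[[-0.0026,0,-0.0096],[0,0,0],0.02]]';  python3 ram.py; python3 -m pendant '[[[-0.0035,0,-0.0093],[0,0,0],0.02],[[-0.0036,0,-0.0093],[0,0,0],0.02],[[-0.0044,0,-0.009],[0,0,0],0.02],[[-0.0044,0,-0.009],[0,0,0],0.02],[[-0.0053,0,-0.0085],[0,0,0],0.02],[[0,0,0],[0,0,0],0.02]]'; python3 ram.py
```

```text
clock: 22.95
position: [0.4296, -0.2025, 0.2377]
ee_rot: [0.894, 3.008, 0.0]
force: [9.6, -4.1, -0.5]
width: 0.351
scene 66 [0.2868 0.2889 0.2903 0.2913]
side 107 [0.286  0.2883 0.2894 0.29  ]
clock: 23.8
position: [0.447, -0.2141, 0.2824]
ee_rot: [0.894, 3.008, 0.001]
force: [7.9, -1.9, -2.7]
width: 0.351
scene 66 [0.2917 0.2941 0.295  0.2962]
side 110 [0.2915 0.2929 0.2944 0.2958]
```

```bash
python3 -m pendant '[[[0.001,0,-0.003],[0,0,0],0.02],[[0,0,-0.003],[0,0,0],0.02],[[0,0,0],[0,0,0],0.02]]' 15;  python3 ram.py; python3 -m pendant '[[[0,0,0],[0,0,0],0.04],[[0,0,0],[0,0,0],0.06],[[0,0,0],[0,0,0],0.075],[[0,0,0],[0,0,0],0.075]]'; python3 snap.py side s12; python3 ram.py
```

```text
clock: 24.28
position: [0.4467, -0.2139, 0.2878]
ee_rot: [0.894, 3.007, 0.001]
force: [13.6, -5.5, -8.4]
width: 0.361
scene 71 [0.2927 0.2944 0.2956 0.2968]
side 112 [0.2916 0.2934 0.2946 0.2956]
clock: 24.88
position: [0.4442, -0.2126, 0.2874]
ee_rot: [-0.894, -3.011, 0.0]
force: [-0.6, 0.1, 1.6]
width: 0.716
24.875 [ 0.4442 -0.2126  0.2874] xyaw 146.92 zaxis [-0. -0. -1.] [ 53.  14. -41. 100.  10.  69.  66.] 0.7156336789846656
scene 66 [0.2924 0.2942 0.2961 0.2967]
side 114 [0.2917 0.2935 0.2949 0.296 ]
```

View pics/s12.png

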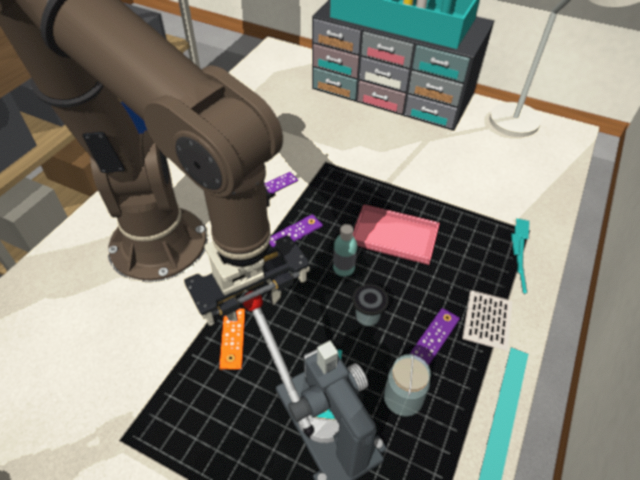

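The lever is back at rest: ram top at 0.2935 in the side camera, as at the start. I'll go up and look again at the sign.

```bash
python3 -m pendant '[[[0,0,-0.015],[0,0,0],0.075],[[0,0,-0.03],[0,0,0],0.075],[[0,0,-0.03],[0,0,0],0.075],[[0,0,0],[0,0,0],0.075],[[0,0,0],[0,0,0],0.075]]'; python3 snap.py wrist w13; python3 -c "
from h import *
im=cv2.imread('pics/w13.png')[180:330,260:460];cv2.imwrite('pics/w13c.png',cv2.resize(im,None,fx=4,fy=4,interpolation=cv2.INTER_CUBIC))"
```

```text
clock: 25.65
position: [0.4443, -0.2127, 0.3626]
ee_rot: [0.894, 3.011, -0.0]
force: [-0.8, 0.5, -0.6]
width: 0.818
25.65 [ 0.4443 -0.2127  0.3626] xyaw 146.92 zaxis [ 0. -0. -1.] [ 54.  12. -42.  92.   8.  79.  68.] 0.8183893533334138
```

View pics/w13c.png

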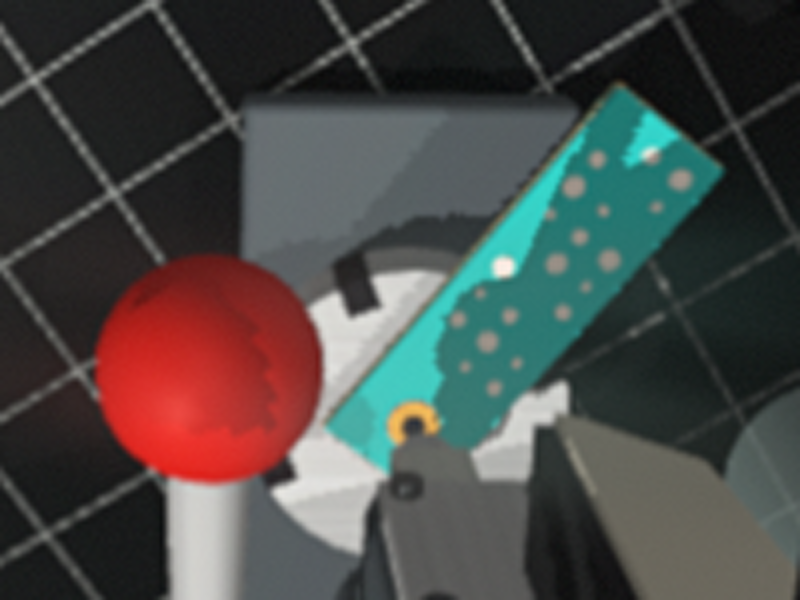

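The sign has not moved. I'll reverse the path to re-grip its tail.

```bash
python3 -m pendant '[[[0,0,0],[0,0,9.25],0.068],[[0,0,0],[0,0,9.25],0.068],[[0,0,0],[0,0,9.25],0.068],[[0,0,0],[0,0,9.25],0.068],[[0.0159,0.0461,0],[0,0,0],0.068],[[0.0159,0.0461,0],[0,0,0],0.068],[[0.0158,0.0461,0],[0,0,0],0.068],[[0,0,0],[0,0,0],0.068]]'; python3 -m pendant '[[[0,0,0.04],[0,0,0],0.068],[[0,0,0.045],[0,0,0],0.068],[[0,0,0.045],[0,0,0],0.068],[[0,0,0.045],[0,0,0],0.068],[[0,0,0.045],[0,0,0],0.068],[[0,0,0.04],[0,0,0],0.068],[[0,0,0],[0,0,0],0.068],[[0,0,0],[0,0,0],0.068]]'; python3 snap.py wrist w14
```

```text
clock: 26.7
position: [0.5598, -0.117, 0.361]
ee_rot: [-1.795, -2.575, -0.003]
force: [-1.0, -0.3, -0.1]
width: 0.743
clock: 27.7
position: [0.5587, -0.1211, 0.1037]
ee_rot: [1.804, 2.571, 0.001]
force: [-0.3, -0.0, 0.6]
width: 0.74
27.7 [ 0.5587 -0.1211  0.1037] xyaw 109.9 zaxis [ 0.001 -0.    -1.   ] [ 31.  32. -35. 104.  23.  51.   6.] 0.7399138714608638
```

View pics/w14.png

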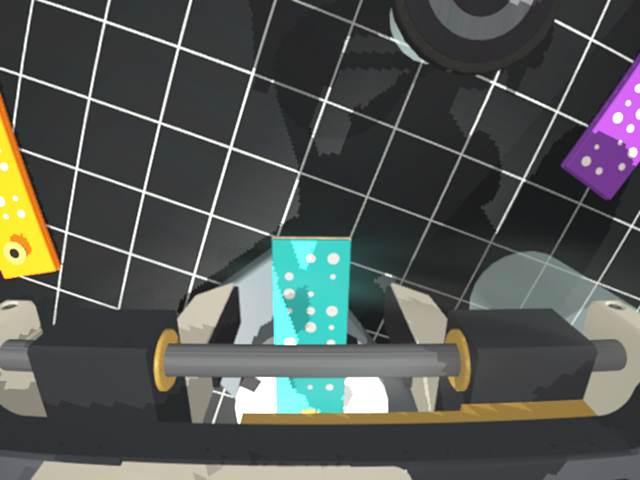

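```bash
python3 -m pendant '[[[0,0,0.03],[0,0,0],0.068],[[0,0,0.0223],[0,0,0],0.068],[[0,0,0],[0,0,0],0.068],[[0,0,0],[0,0,0],0.02],[[0,0,0],[0,0,0],0.02],[[0,0,0],[0,0,0],0.02],[[0,0,0],[0,0,0],0.02]]' 30
```

```text
clock: 28.62
position: [0.5587, -0.1209, 0.0506]
ee_rot: [1.803, 2.571, 0.001]
force: [0.3, -0.2, 1.2]
width: 0.497
```

```bash
python3 -m pendant '[[[0,0,-0.005],[0,0,0],0.02],[[0,0,-0.005],[0,0,0],0.02],[[0.015,0,0],[0,0,0],0.02],[[0.02,0,0],[0,0,0],0.02],[[0.02,0,-0.02],[0,0,0],0.02],[[0.025,0,-0.025],[0,0,0],0.02],[[0,0,-0.05],[0,0,0],0.02],[[0,0,-0.05],[0,0,0],0.02],[[0,0,0],[0,0,0],0.02]]'
python3 snap.py side s15; python3 - <<'E'
from h import *
D=np.load("pics/s15.npz");im=D["im"];h=cv2.cvtColor(im,cv2.COLOR_RGB2HSV)
pk=(((h[...,0]>165)|(h[...,0]<6))&(h[...,1]>60)&(h[...,2]>90));pk[:190]=0;pk[290:]=0;pk[:,:330]=0;pk[:,460:]=0
for l in ("s15",):
    m=pk.astype(np.uint8);c=max(cv2.findContours(m,0,cv2.CHAIN_APPROX_NONE)[0],key=cv2.contourArea)
    hu=cv2.convexHull(c);ap=cv2.approxPolyDP(hu,6,True)[:,0];print(ap.tolist(),cv2.contourArea(c));print(at_z("side",ap,.022).round(4))
cr=im[190:280,330:450,::-1];cv2.imwrite("pics/s15c.png",cv2.resize(cr,None,fx=6,fy=6,interpolation=cv2.INTER_CUBIC));cv2.imwrite("pics/s15f.png",im[:,:,::-1])
E
```

```text
clock: 29.75
position: [0.5326, -0.0434, 0.2087]
ee_rot: [1.798, 2.569, 0.005]
force: [0.4, 0.2, -0.8]
width: 0.493
29.75 [ 0.5326 -0.0434  0.2087] xyaw 110.02 zaxis [ 0.006 -0.    -1.   ] [ 29.  22. -39. 102.  16.  61.   4.] 0.4929579136384287
[[365, 206], [438, 222], [429, 263], [357, 239]] 2696.0
[[0.4412 0.3525 0.022 ]
 [0.6406 0.3867 0.022 ]
 [0.664  0.2417 0.022 ]
 [0.4697 0.2324 0.022 ]]
```

View pics/s15f.png

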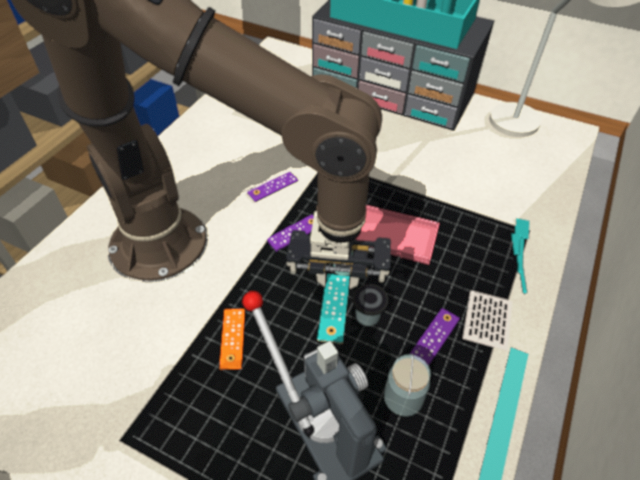

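View pics/s15c.png

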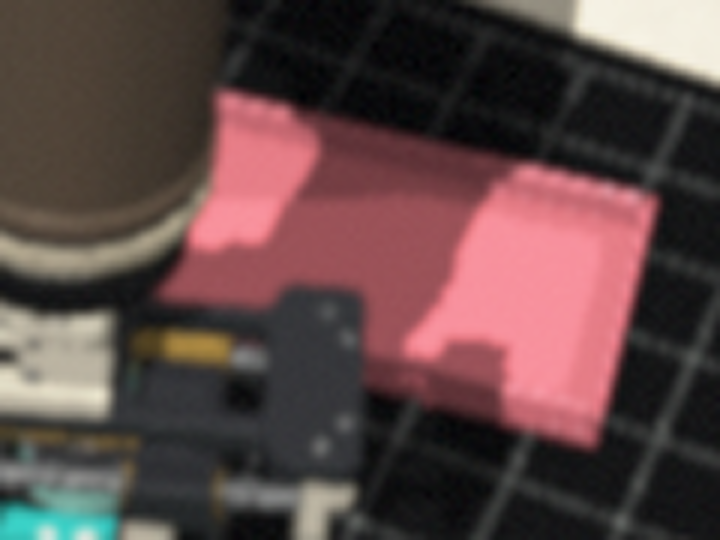

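The sign is clear of the press, held flat with its eyelet at (331,330). I'll take the tray pose from the unobstructed earlier pictures.

```bash
python3 - <<'E'
from h import *
for n in ("side","scene"):
    im=cv2.imread(f"pics/{n}0.png");h=cv2.cvtColor(im,cv2.COLOR_BGR2HSV)
    pk=(((h[...,0]>165)|(h[...,0]<8))&(h[...,1]>50)&(h[...,2]>80));pk[:195]=0;pk[290:]=0;pk[:,:335]=0;pk[:,460:]=0
    c=max(cv2.findContours(pk.astype(np.uint8),0,cv2.CHAIN_APPROX_NONE)[0],key=cv2.contourArea)
    W=at_z(n,c[:,0],.022)[:,:2]; hull=cv2.convexHull((W*1000).astype(np.float32))
    ap=cv2.approxPolyDP(hull,15,True)[:,0];print(n,ap.round(0).tolist(),cv2.minAreaRect(hull))
E
```

```text
side [[433.0, 357.0], [448.0, 249.0], [479.0, 218.0], [663.0, 238.0], [637.0, 389.0]] ((548.594970703125, 298.09344482421875), (217.0128631591797, 155.41383361816406), 7.97349739074707)
scene [[431.0, 359.0], [444.0, 254.0], [472.0, 213.0], [666.0, 236.0], [643.0, 391.0]] ((547.6617431640625, 298.954345703125), (222.50706481933594, 166.8495330810547), 7.955472469329834)
```

```bash
python3 -m pendant '[[[0.0484,0.0106,0],[0,0,0],0.02],[[0.0484,0.0106,0],[0,0,0],0.02],[[0.0484,0.0106,0],[0,0,0],0.02],[[0.0484,0.0106,0],[0,0,0],0.02],[[0.0484,0.0106,0],[0,0,0],0.02],[[0.0484,0.0106,0],[0,0,0],0.02],[[0.0484,0.0106,0],[0,0,0],0.02]]'; python3 -m pendant '[[[0,0,0],[0,0,-9.8],0.02],[[0,0,0],[0,0,-9.8],0.02],[[0,0,0],[0,0,-9.8],0.02],[[0,0,0],[0,0,-9.8],0.02],[[0,0,0],[0,0,-9.8],0.02],[[0,0,0],[0,0,-9.8],0.02],[[0,0,0],[0,0,-9.8],0.02],[[0,0,0],[0,0,-9.8],0.02],[[0,0,0],[0,0,0],0.02],[[0,0,0],[0,0,0],0.02]]'; python3 snap.py side s16; python3 snap.py scene c16; python3 snap.py wrist w16
```

```text
clock: 30.68
position: [0.4835, 0.2996, 0.2033]
ee_rot: [-1.802, -2.572, 0.004]
force: [0.7, -0.5, -0.5]
width: 0.494
clock: 31.92
position: [0.4846, 0.2982, 0.2043]
ee_rot: [0.223, -3.132, 0.001]
force: [0.4, 0.0, 0.3]
width: 0.493
31.925 [0.4846 0.2982 0.2043] xyaw -171.85 zaxis [-0.001 -0.001 -1.   ] [  3.  34. -61.  96.  31.  69.  33.] 0.49326835069822705
31.975 [0.4848 0.2982 0.2045] xyaw -171.83 zaxis [-0.001 -0.001 -1.   ] [  3.  34. -61.  96.  31.  69.  33.] 0.4956567941534794
32.025 [0.4849 0.2983 0.2048] xyaw -171.8 zaxis [-0. -0. -1.] [  3.  33. -61.  96.  31.  69.  33.] 0.4942533616291033
```

View pics/s16.png

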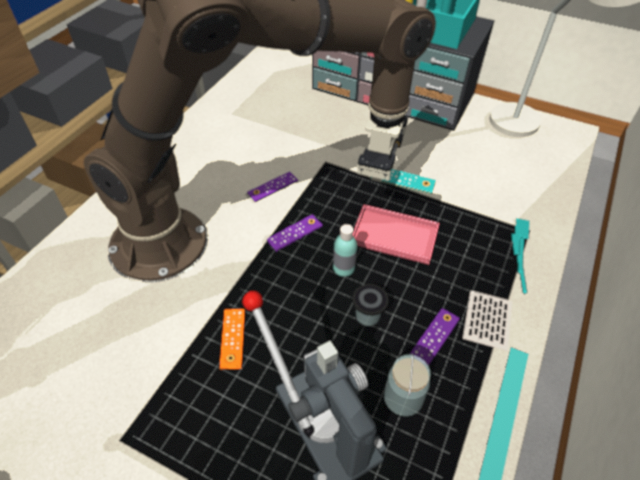

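View pics/w16.png

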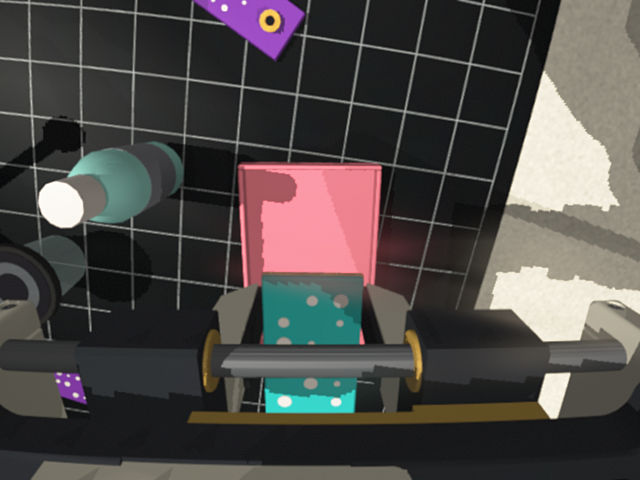

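The tray is unobstructed in the wrist view: near-end rim corners at (239,165) and (381,164). The side view shows the bottle, tumbler, jar and lever where they were.

```bash
python3 - <<'E'
from h import *
D=np.load("pics/w16.npz");st=dict(position=D["position"],ee_rot=D["ee_rot"])
q=at_z("wrist",[(239.5,165.5),(381,164.5)],.022,st)[:,:2];print(q,np.linalg.norm(q[1]-q[0]))
e=q[1]-q[0];w=e/np.linalg.norm(e);ax=np.array([w[1],-w[0]]);ax=ax if ax[0]>0 else -ax
c=(q[0]+q[1])/2+ax*.105;yaw=np.arctan2(ax[1],ax[0]);print("tray",c,np.degrees(yaw))
# side view check
im=cv2.imread("pics/s16.png");h=cv2.cvtColor(im,cv2.COLOR_BGR2HSV)
pk=(((h[...,0]>165)|(h[...,0]<8))&(h[...,1]>50)&(h[...,2]>80));pk[:195]=0;pk[290:]=0;pk[:,:351]=0;pk[:,460:]=0
cc=max(cv2.findContours(pk.astype(np.uint8),0,cv2.CHAIN_APPROX_NONE)[0],key=cv2.contourArea);print(cv2.minAreaRect((at_z("side",cc[:,0],.015)[:,:2]*1000).astype(np.float32)))
tgt=c-ax*.060
T=R.from_rotvec(st["ee_rot"]).as_matrix();o=arm.observe()
d=np.r_[tgt,0]-np.r_[o["position"][:2],0];print("tcp tgt",tgt,"tool delta",(d@R.from_rotvec(o["ee_rot"]).as_matrix()).round(4),"now",o["position"])
E
```

```text
[[0.45254591 0.2288774 ]
 [0.43356277 0.35448649]] 0.12703544974637293
tray [0.5468754  0.30737229] 8.594005074964219
((547.1389770507812, 304.202392578125), (218.45606994628906, 156.44741821289062), 7.973499774932861)
tcp tgt [0.48754908 0.29840638] tool delta [-0.0025 -0.0002 -0.    ] now [0.48506568 0.29827446 0.20491277]
```

```bash
python3 -m pendant '[[[-0.0025,0,0.04],[0,0,-0.4],0.02],[[0,0,0.045],[0,0,0],0.02],[[0,0,0.045],[0,0,0],0.02],[[0,0,0.035],[0,0,0],0.02],[[0,0,0.01],[0,0,0],0.02],[[0,0,0],[0,0,0],0.02],[[0,0,0],[0,0,0],0.02]]'; python3 snap.py wrist w17
```

```text
clock: 32.95
position: [0.4885, 0.2994, 0.0317]
ee_rot: [-0.238, 3.131, 0.002]
force: [0.3, 0.4, 0.2]
width: 0.496
32.95 [0.4885 0.2994 0.0317] xyaw -171.3 zaxis [ 0.002  0.001 -1.   ] [ -3.  44. -52. 106.  44.  52.  24.] 0.4960178878974539
```

View pics/w17.png

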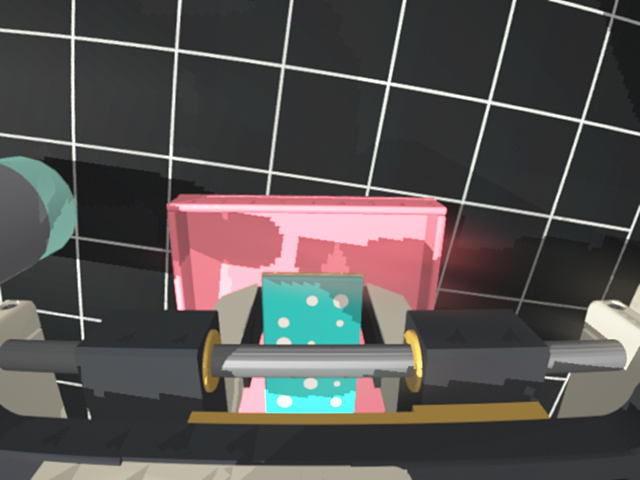

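Well centred inside the tray walls. I'll lower to the floor and release.

```bash
python3 -m pendant '[[[0,0,0.012],[0,0,0],0.02],[[0,0,0.01],[0,0,0],0.02],[[0,0,0.0028],[0,0,0],0.02],[[0,0,0],[0,0,0],0.02],[[0,0,0],[0,0,0],0.02]]' 10; python3 -c "
from cell import arm;print(arm.observe()['position'],arm.observe()['force'])"
```

```text
clock: 33.62
position: [0.4878, 0.2984, 0.005]
ee_rot: [0.239, -3.132, 0.0]
force: [0.4, 0.3, -0.1]
width: 0.499
[0.4877747  0.29843868 0.00500321] [ 0.37551976  0.3123974  -0.11737845]
```

```bash
python3 -m pendant '[[[0,0,0],[0,0,0],0.05],[[0,0,0],[0,0,0],0.058],[[0,0,0],[0,0,0],0.066],[[0,0,0],[0,0,0],0.066],[[0,0,-0.01],[0,0,0],0.066],[[0,0,-0.04],[0,0,0],0.066],[[0,0,-0.06],[0,0,0],0.066],[[0,0,-0.06],[0,0,0],0.066],[[0,0,0],[0,0,0],0.066]]'; python3 -m pendant '[[[0.05,0,-0.04],[0,0,0],0.066],[[0.05,0,-0.04],[0,0,0],0.066],[[0.03,0,-0.02],[0,0,0],0.066],[[0,0,0],[0,0,0],0.066],[[0,0,0],[0,0,0],0.066]]'; python3 snap.py side s18; python3 snap.py scene c18; python3 ram.py
```

```text
clock: 34.75
position: [0.4891, 0.3011, 0.1809]
ee_rot: [-0.239, 3.126, 0.007]
force: [0.8, -0.1, -0.2]
width: 0.717
clock: 35.38
position: [0.3622, 0.2786, 0.273]
ee_rot: [-0.237, 3.132, -0.001]
force: [0.2, -0.9, 0.1]
width: 0.723
35.375 [0.3622 0.2786 0.273 ] xyaw -171.33 zaxis [ 0.    -0.001 -1.   ] [ 11.  19. -69. 105.  19.  69.  35.] 0.7227046963338393
35.425 [0.3623 0.2786 0.2727] xyaw -171.34 zaxis [-0.001 -0.001 -1.   ] [ 11.  19. -69. 105.  19.  69.  35.] 0.7202387959225993
scene 67 [0.2922 0.2946 0.2963 0.2973]
side 111 [0.2917 0.2933 0.2948 0.2961]
```

View pics/s18.png

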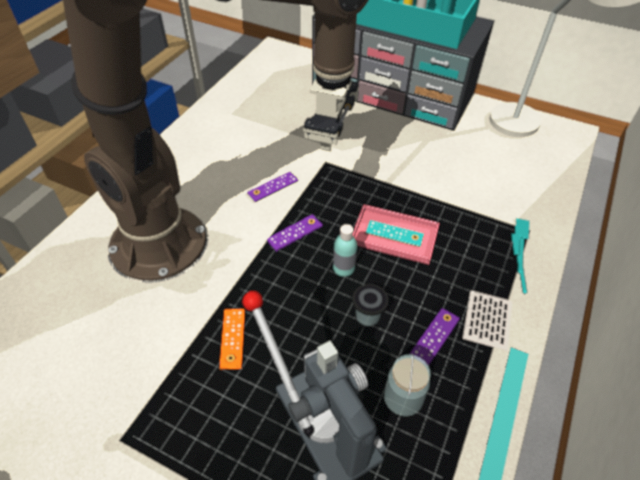

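The sign lies in the tray at (394,233), eyelet at (416,238). A final check of height, flatness and the bystanders follows.

```bash
python3 - <<'E'
from h import *
from signfit import turq
for n,f in(("side","s18"),("scene","c18")):
    D=np.load(f"pics/{f}.npz");im=D["im"];d=D["d"];m=turq(im);P=cloud(n,m,d);s=(P[:,2]<.03)&(P[:,0]>.45)&(P[:,0]<.64)&(P[:,1]>.25)&(P[:,1]<.37);P=P[s]
    A=np.c_[P[:,:2]-P[:,:2].mean(0),np.ones(len(P))];k=np.linalg.lstsq(A,P[:,2],rcond=None)[0];print(n,"sign",len(P),P.mean(0).round(4),"slopes",k[:2].round(3),cv2.minAreaRect((P[:,:2]*1000).astype(np.float32)))
    h=cv2.cvtColor(im,cv2.COLOR_RGB2HSV);P=cloud(n,(h[...,0]>10)&(h[...,0]<32)&(h[...,1]>90),d);P=P[(P[:,0]>.57)&(P[:,0]<.63)&(P[:,1]>.28)&(P[:,1]<.35)&(P[:,2]<.05)];print("brass",len(P),np.median(P,0).round(4) if len(P) else "")
    arm.get_image(n);d=arm.get_image(n)[1]
    for l in("paint_bottle","tumbler","jar"):
        for r in arm.masks_of(n,l)[:1]: print(l,round(r["conf"],2),np.round(r["rect"]),np.median(cloud(n,r["pixels"],d),0).round(3))
E
```

```text
side sign 524 [0.5469 0.3035 0.0136] slopes [-0.    -0.018] ((547.3583374023438, 305.4299621582031), (145.0848388671875, 48.777591705322266), 9.15833854675293)
brass 14 [0.6014 0.3133 0.0154]
paint_bottle 0.95 [346. 250.  23.  53.] [0.478 0.13  0.089]
tumbler 0.75 [373. 306.  34.  40.] [0.584 0.033 0.073]
jar 0.87 [408. 385.  45.  58.] [ 0.729 -0.135  0.117]
scene sign 311 [0.5464 0.3023 0.0144] slopes [ 0.009 -0.038] ((546.44970703125, 305.2310485839844), (141.94821166992188, 47.3232307434082), 6.545943260192871)
brass 6 [0.6015 0.3139 0.0156]
paint_bottle 0.95 [334. 249.  17.  44.] [0.479 0.129 0.088]
tumbler 0.56 [352. 295.  35.  38.] [0.584 0.03  0.073]
jar 0.69 [377. 361.  38.  54.] [ 0.732 -0.137  0.098]
```

The brass stands about 1.5–2 mm above the sign's face, so the eyelet is home. The sign is flat and centred in the tray, and the bystanders have not moved. I'll hand in the job.

```bash
python3 -c "
from cell import arm;print(arm.sign_off(), arm.observe()['clock'])"
```

```text
the job is handed in; nothing more can be done
the job is handed in; nothing more can be done
```

The job is handed in at about 36 s of the 72 s allowed; no verdict came back. I laid the turquoise sign on the anvil and let go, then gripped the ball and pulled the lever down to its stop. After a short hold I eased it back up at about 0.4 rad/s, then moved the sign into the pink tray.

**Eyelet under the ram:** the last look before pressing put it about 2 mm off the ram axis, within the 5 mm allowed.

**At the stop:** the ram had dropped 21.9 mm, about 1.095 rad of lever, and the force rose to 34 N. The ball slipped an estimated 7 mm in the fingers on the way down. My first hold was therefore only at about 1.06 rad, and I pushed a little further to reach the stop.

**Final checks:**
- **Sign:** it lies within about 2 mm of the tray's centre. It reads flat to the noise of the depth images, with one slope reading of 0.038 from the scene camera.
- **Eyelet:** the brass stands about 1.2–1.8 mm above the sign's face, against 1.5 mm when home.
- **Lever:** it is at rest, with the ram top back at its starting height.
- **Bystanders:** the bottle, tumbler and jar are within about 4 mm of where they started, which is about as well as the cameras can tell.

No check failed.

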